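# Unlock the slide dock and push the carrier home

### The arm

A 6-joint arm with a two-finger parallel gripper is mounted at the origin on the work surface. World frame = base frame: x ahead of the robot, y to its left, z up, the work surface at z = 0. Lengths are in mm, angles in rad, forces in N, time in s.
With the tool pointing down it reaches from about 350 to 875 mm from the base axis. Payload 4.2 kg.
Tool frame: the origin (TCP) lies between the finger pads; the fingertips stand 17 mm ahead of it and the grasp point (between the pads) lies 2 mm behind it (nose_length is the distance from the TCP to the fingertips, in mm); z points along the fingers, y is the direction in which the jaws open and shut (so a half turn about z gives the same grasp; the last joint's range is limited). The gripper opens to 85 mm and grips with 20 to 120 N. Pads are 22 mm wide; open, the fingers measure 114 mm over their backs; the gripper's body (76 mm by 85 mm) begins 54 mm behind the grasp point. The pads swing forward as they close: fully open they stand 13 mm farther back than shut.
Start: joints at [-0.937, 0.385, 0.008, 0, -1.194, -0.259], TCP at [228.818, -581.585, 214.112] pointing down, gripper open.
Joint ranges: [-3.14, 3.14], [-1.21, 2.06], [-1.07, 1.41], [-3.16, 2.05], [-2.99, -0.16], [-3.1, 3.1]. Speed limits (rad/s): [2.79, 2.79, 3.14, 3.14, 3.14, 3.14].

### API

Orientations are given as a unit quaternion [x, y, z, w].
In Python, from bench import * gives the robot as it stands.
- The arm moves only by the tool jog_arm, never from a script. Its argument "increments" is a list of rows, each a list of 4 numbers: the shift along the tool's x, y, z in m, then the turn about the tool's z in degrees. A call has 1 to 10 rows; each row is the pose to reach, as a shift and turn from the pose measured when the call began, along the tool's axes at that moment; what a row does not reach only later rows make up. A row lasts 1/8 s, in which the tool goes at most 62.5 mm and 10.7 degrees, less where a joint would pass 70% of its speed; a pose out of reach is approached as far as the arm can. A call with a gripper value outside its range is refused whole. "hand" is the gripper's target within -1 to 1 (fully open at 1, half-way at 0, shut at -1), set as the call begins (left out, the last holds). The fingers move at their own pace and stop on an object; the grip force is fixed at half the most. Time passes only in rows, so rows that repeat a pose let the fingers close. It gives the time, the measured TCP pose, the force and the opening at its end, in the units of the state.
- read_state(): the state, without advancing time (a new reading comes with each control period).
- get_image(name): name is "side" or "top"; returns the picture (480x640x3 uint8, red, green, blue); there is no depth.
- calibration(name): a dict with "fx", "fy", "cx", "cy" (pixels), "position" and "rotation" of the camera in the world. Camera axes: x right, y up, looking along -z (the intrinsics and any distortion apply to the point x, -y, -z); pixel columns grow to the right and rows downward; lengths in mm; the calibration is good to about 2 mm. A picture is of the moment at which its call begins. calibration takes no time and is no camera call.
- job_done(): hands the job in, once; it reports no verdict.
The state is a dict: "clock": time; "joints": joint angles; "joint_vel": joint speeds; "joint_efforts": joint torques, N m; "position": TCP position; "ee_rot": TCP orientation; "contact_force": force on the tool from outside, world axes, zero at the start; "wrist_torque": the same for the moment, N m; "gripper_width": finger opening in mm.
Only numpy, scipy, OpenCV 4.12 (cv2) and the standard library are available. Lean on these libraries where they do the work, as an engineer would, in place of code of your own. Each camera call takes 0.05 s, during which the arm holds its last target.

### The job

Unlock the slide dock: with a closed fingertip rolled along the rim of its knurled collar, turn the collar anticlockwise (seen from above) until its white mark comes round to the red pointer for the second time, and leave it there; this lifts the brass locking pin. Then push the blue slide carrier by its upright tab under the bridge until it rests against the black end stop. Only roll and push with the outside of the fingers, without gripping the collar or the carrier between them or lifting the carrier, and leave everything else on the bench where it is.

Things in the scene. Friction and masses are not known exactly. Their poses are not given: they have to be found in the camera images.
- dock: Slide-loading dock fixed to the bench: aluminium base plate 130 (x) x 280 (y) mm, reaching y = -205 to +75 mm, top (the track) at z = 10. Origin: on the collar's vertical axis, at bench height; z up; the track runs along its y. Two grey guide rails, tops at z = 18 mm, inner faces at x = +-22, outer +-32, run beside the track. The dock may stand turned on the bench.
- bridge_top (a point): Centre of the top of the white bridge that stands over the track, on the collar's axis under the collar: 120 (dock x) x 60 (dock y) mm, top 42 mm above the bench, passage below it up to 34 mm and 76 wide.
- end_stop (a point): Middle of the face of the black end stop across the track, at dock y = +40 mm; it is 64 mm wide, 18 high.
- collar_axis (a point): Centre of the dark knurled collar on top of the bridge. Outer diameter 67 mm over 20 upright rounded ribs 2.5 mm high; from 46 to 74 mm above the bench (this point is at 60); vertical axis. It turns in place; a dry friction of 0.06 N m (2 N at the rim) resists and it stays where it is left.
- pin_tip (a point): Lower end of the brass locking pin (10 mm thick) on the collar's axis under the bridge. It rises 8 mm per turn of the collar; it blocks the carrier until about 1.5 turns from locked and is clear of it at two.
- collar (a joint): Angle (rad) of the collar, growing anticlockwise seen from above. 0 (locked, its lower limit), 2 pi and 4 pi = 12.57 are where the white mark on its top points at the red pointer (dock +x); 18 is its upper limit. It starts 0.5 to 1.7, just past the pointer, so it must be turned nearly two full turns, to 4 pi.
- mark (a point): Outer part of the white radial mark (23 x 8 mm) on the collar's top, 28 mm from its axis, z = 74 mm.
- pointer (a point): Tip end of the red pointer line (21 x 9 mm) on the bridge top, 55 mm from the collar's axis toward dock +x, z = 43 mm.
- carrier: Loose blue slide carrier on the track, 40 (x) x 120 (y) x 14 mm, 0.15 to 0.31 kg, origin at its underside's centre, axes as the dock's. At its -y end an upright tab, 40 wide, 8 thick, rises to 36 mm above its underside (46 above the bench), outer face 60 mm from the origin. Pushed along dock +y; home, its origin is at dock y = -20 mm; it starts 60 to 75 mm short of that.
- jar: Bystander: clear glass jar with white lid, 52 mm diameter, 70 high; origin under its centre.
- dropper: Bystander: amber bottle with black cap, 32 mm diameter, 75 high; origin under its centre.
- spare_ring: Bystander: loose steel ring, 50 mm diameter, 14 high; origin under its centre.
- cups: Bystander: stack of white plastic cups, 73 mm diameter, 96 high; origin under its centre.
- slide_tray: Bystander: white open tray 90 x 200 x 35 mm; origin under its centre.
- stain_pot: Bystander: small white pot with red cap, 36 mm diameter, 45 high; origin under its centre.
- slide_box: Bystander: closed green box with white lid, 82 x 102 x 35 mm; origin under its centre.
Things that resemble listed ones, but are neither listed nor needed, are in the scene too. Several things have the shape of the carrier; the one meant has the colours described above.

How it is judged:
By the outcome, as a careful person would: the job done as asked, in the order asked, and still so for the second after the job is handed in, with the robot touching nothing.
It also fails if it takes over 72 s, if anything falls off the work surface, if the arm or the gripper's body presses on something with over 40 N, if the wrist force passes 120 N, or if a joint passes its speed limit or range.

## Working session

There is one attempt and no reset: what is moved stays moved. The work goes in short steps, Python scripts to look and compute and a tool call to move; the robot and the scene stay as the last step left them, time stands still between calls to the robot, and variables do not carry over. Pictures are saved under pics/ and viewed, and the job is handed in when it is done.

Besides the shell and the picture viewer there is one more tool, called after "Call:" by a JSON object that holds its "api" and its "payload". jog_arm: Moves the arm, as the interface text tells. Its arguments: {"type":"object","properties":{"increments":{"type":"array"},"hand":{"type":"number"}},"required":["increments"]}

```bash
mkdir -p pics; python3 - <<'E'
from bench import *
import cv2
print(read_state())
for n in("side","top"):
    im=get_image(n); cv2.imwrite(f"pics/{n}0.png",im[:,:,::-1]); print(n,calibration(n))
E
```

```text
{'clock': 0.0, 'joints': array([-9.37403317e-01,  3.85584027e-01,  6.61457373e-03, -5.35634347e-04,
       -1.19398799e+00, -2.58636569e-01]), 'joint_vel': array([-0.00089745, -0.00043691, -0.00050273,  0.00092388,  0.00049614,
        0.00073033]), 'joint_efforts': array([-2.31092563e-04, -3.92282546e+01,  1.88396144e+01,  4.18635875e+00,
       -4.70329978e-03,  1.03878361e-05]), 'position': array([ 228.59544863, -581.02112688,  212.99520036]), 'ee_rot': array([-1.86186451e-01,  9.82513805e-01,  1.08222943e-03, -2.41554155e-04]), 'contact_force': array([-0.72723596, -0.25813015, -0.08379625]), 'wrist_torque': array([0.00224096, 0.03394448, 0.03958401]), 'gripper_width': 85.21434585056767}
side {'fx': 443.2078547832828, 'fy': 443.2078547832828, 'cx': 320.36213845975425, 'cy': 233.86216977590885, 'position': array([419.83600133, 800.47440556, 816.3319328 ]), 'rotation': array([-0.0231181 ,  0.3980722 ,  0.91521797, -0.05813901])}
top {'fx': 583.6583823939799, 'fy': 583.6583823939799, 'cx': 327.96851742301385, 'cy': 230.83991911460632, 'position': array([ 229.74161155,   26.30204524, 1638.62780118]), 'rotation': array([ 0.05908393, -0.05959118, -0.69664546,  0.71249076])}
```

View pics/side0.png

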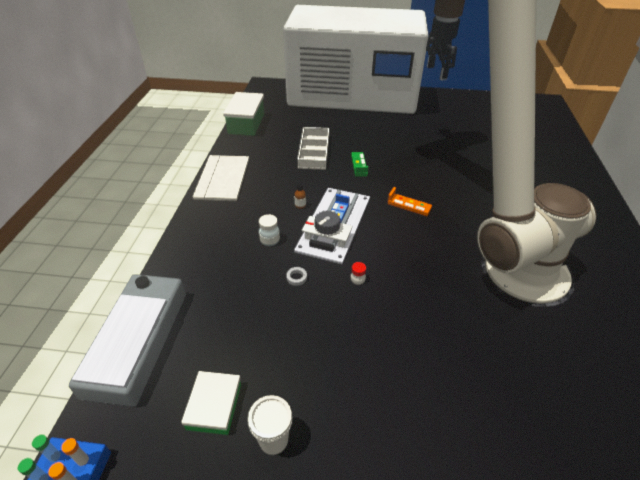

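View pics/top0.png

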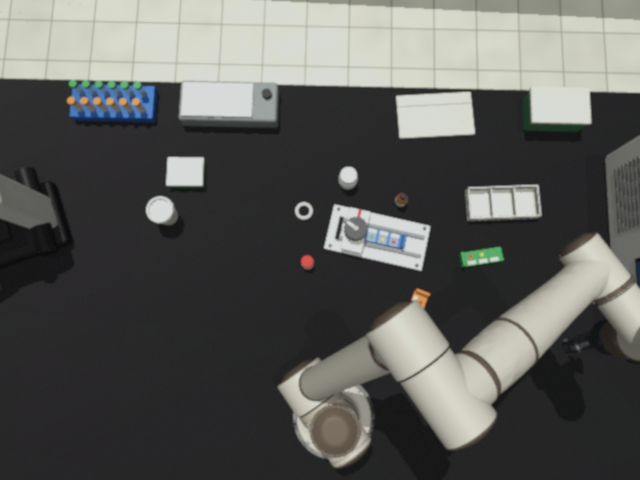

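```bash
cat > h.py <<'E'
from bench import *
import cv2, numpy as np
from scipy.spatial.transform import Rotation as R
def ray(n,u,v):
    c=calibration(n); d=np.array([(u-c['cx'])/c['fx'],-(v-c['cy'])/c['fy'],-1.])
    return np.array(c['position']),R.from_quat(c['rotation']).apply(d)
def onz(n,u,v,z):
    p,d=ray(n,u,v); return p+d*(z-p[2])/d[2]
def proj(n,P):
    c=calibration(n); q=R.from_quat(c['rotation']).inv().apply(np.array(P,float)-c['position'])
    return np.array([c['cx']+c['fx']*q[0]/-q[2], c['cy']-c['fy']*q[1]/-q[2]])
def crop(im,u0,v0,w,h,s,name):
    cv2.imwrite("pics/"+name,cv2.resize(im[v0:v0+h,u0:u0+w,::-1],None,fx=s,fy=s,interpolation=cv2.INTER_CUBIC))
E
python3 - <<'E'
from h import *
print(calibration("top").keys())
crop(cv2.imread("pics/top0.png")[:,:,::-1],300,180,150,110,5,"top0c.png")
crop(cv2.imread("pics/side0.png")[:,:,::-1],280,170,120,100,6,"side0c.png")
E
```

```text
dict_keys(['fx', 'fy', 'cx', 'cy', 'position', 'rotation'])
```

View pics/top0c.png

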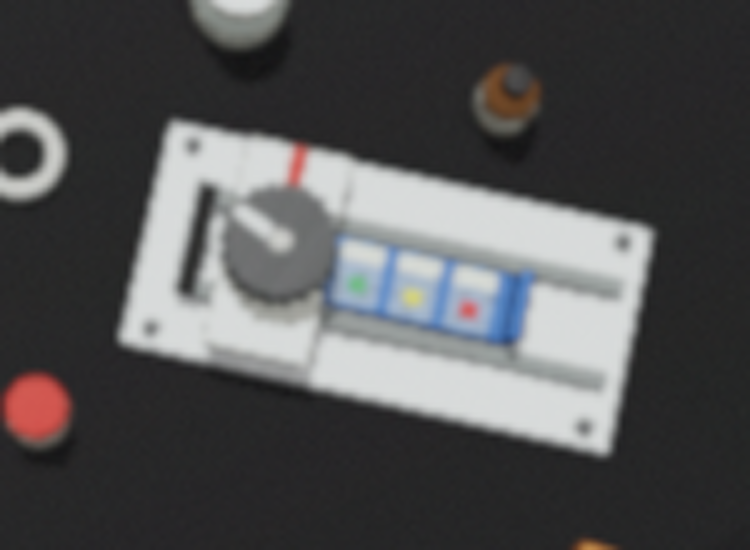

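View pics/side0c.png

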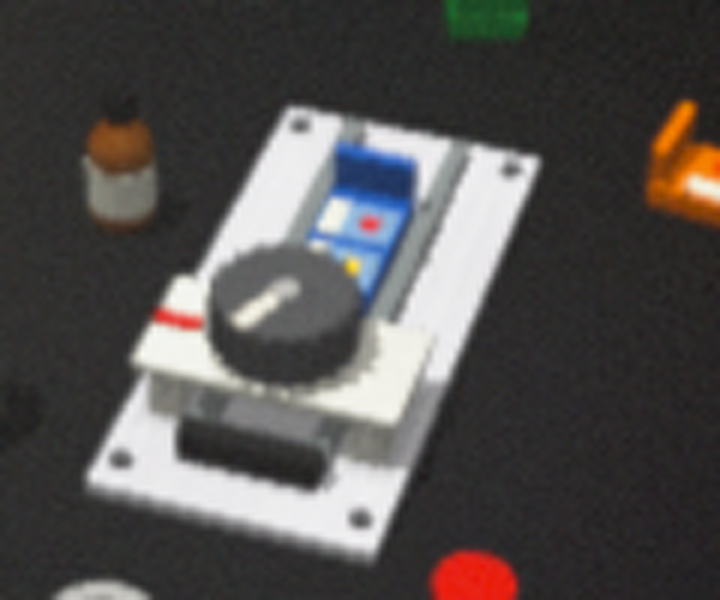

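```bash
python3 - <<'E'
from h import *
c=[(172,120),(655,228),(608,455),(118,345)]
P=np.array([onz("top",300+u/5,180+v/5,10) for u,v in c]);print(P.round(1), "center",P.mean(0))
for a in range(4): print(np.linalg.norm(P[a]-P[(a+1)%4]))
S=np.array([onz("side",280+u/6,170+v/6,10) for u,v in [(132-45,480),(287,107),(540,157),(373,560)]]);print(S.round(1),S.mean(0))
ey=((P[0]-P[1])+(P[3]-P[2]));ey/=np.linalg.norm(ey);print("ey",ey)
ey2=((S[0]-S[1])+(S[3]-S[2]));ey2/=np.linalg.norm(ey2);print("ey side",ey2)
cen=P.mean(0); print("axis from plate",cen+65*ey, S.mean(0)+65*ey2)
# collar top centre
print("collar top",onz("top",300+281/5,180+241/5,74),onz("side",280+287/6,170+300/6,74))
m=onz("top",300+240/5,180+211/5,74);print("mark",m,onz("side",280+245/6,170+318/6,74))
print("pointer",onz("top",300+301/5,180+147/5,43),onz("side",280+155/6,170+315/6,43))
print("tab top outer edge",onz("top",300+530/5,180+275/5,46),onz("top",300+517/5,180+343/5,46))
for n,u,v,z in [("jar",348,172,70),("dropper",402,197,75),("ring",304,211,14),("pot",307.5,261,45),("cups",160,208,96)]: print(n,onz("top",u,v,z).round(0))
E
```

```text
[[ 584.1   11.6   10. ]
 [ 527.7 -263.5   10. ]
 [ 398.  -236.3   10. ]
 [ 453.9   39.4   10. ]] center [ 490.90222606 -112.21488173   10.        ]
280.87290351183225
132.55909972853973
281.2757983686172
133.10234751887916
[[ 582.8   11.    10. ]
 [ 527.6 -261.7   10. ]
 [ 400.3 -237.7   10. ]
 [ 457.3   42.    10. ]] [ 492.00996025 -111.62599698   10.        ]
ey [0.19968361 0.97986043 0.        ]
ey side [ 1.99083425e-01  9.79982546e-01 -2.01676937e-16]
axis from plate [503.88166063 -48.52395398  10.        ] [504.95038287 -47.92713151  10.        ]
collar top [504.17378303 -48.49696671  74.        ] [503.89560228 -43.39392298  74.        ]
mark [520.26776681 -25.91026136  74.        ] [520.11189133 -29.70265734  74.        ]
pointer [563.11637245 -60.38509224  43.        ] [563.66815206 -61.23617918  43.        ]
tab top outer edge [ 493.12810842 -187.80106559   46.        ] [ 455.00675825 -180.63548672   46.        ]
jar [663. -24.  70.]
dropper [ 594. -173.   75.]
ring [561.  98.  14.]
pot [415.  82.  45.]
cups [544. 482.  96.]
```

```bash
cat >> h.py <<'E'
AX=np.array([504.3,-48.2]); EY=np.array([0.1994,0.9799]); EX=np.array([EY[1],-EY[0]])
def d2w(x,y): return AX+x*EX+y*EY
def w2d(p): q=np.array(p[:2])-AX; return np.array([q@EX,q@EY])
def rows(targets,yaw=None):
    """targets dock x,y,z(TCP) mm; prints tool shift m + turn so tool y = dock y"""
    s=read_state(); r=R.from_quat(s['ee_rot']); p=s['position']
    ty=r.apply([0,1,0]); a=np.degrees(np.arctan2(ty[1],ty[0])-np.arctan2(EY[1],EY[0]))
    a=(a+180)%360-180
    print("t",round(s['clock'],2),"dock",w2d(p).round(1),"z",p[2].round(1),"turn",round(a,1),"F",s['contact_force'].round(1),"Fdock",w2d(s['contact_force'][:2]+AX).round(1),"w",round(s['gripper_width'],1), "tz",r.apply([0,0,1]).round(3))
    for x,y,z in targets:
        w=np.append(d2w(x,y),z); print((r.inv().apply(w-p)/1000).round(4).tolist(),round(a,1))
E
python3 -c "
from h import *
rows([(0,-85,214),(0,-85,130)])"
```

```text
t 0.1 dock [-163.9 -577.2] z 213.2 turn 33.0 F [ 0.6 -0.4 -0.1] Fdock [ 0.7 -0.3] w 85.6 tz [-0.001  0.002 -1.   ]
[-0.4053, 0.3237, -0.0003] 33.0
[-0.4053, 0.3236, 0.0837] 33.0
```

Call:
{"api": "jog_arm", "payload": {"increments": [[-0.045,0.036,0,10],[-0.09,0.072,0,20],[-0.135,0.108,0,30],[-0.18,0.144,0,33],[-0.225,0.18,0,33],[-0.27,0.216,0,33],[-0.315,0.252,0,33],[-0.36,0.288,0,33],[-0.405,0.324,0,33],[-0.405,0.324,0.02,33]], "hand": -1}}

```text
clock: 1.35
position: [489.7, -128.3, 194.5]
ee_rot: [0.098, 0.995, 0.001, 0.001]
contact_force: [0.3, -0.9, -0.3]
gripper_width: 0.1
```

```bash
python3 -c "
from h import *
rows([(0,-85,100)])
crop(get_image('side'),240,60,200,150,4,'s1.png')
crop(get_image('top'),260,130,200,150,4,'t1.png')
"
```

```text
t 1.35 dock [  1.6 -81.4] z 194.5 turn 0.3 F [ 0.3 -0.9 -0.3] Fdock [ 0.4 -0.8] w 0.1 tz [ 0.003  0.002 -1.   ]
[0.0019, -0.0038, 0.0945] 0.3
```

View pics/s1.png

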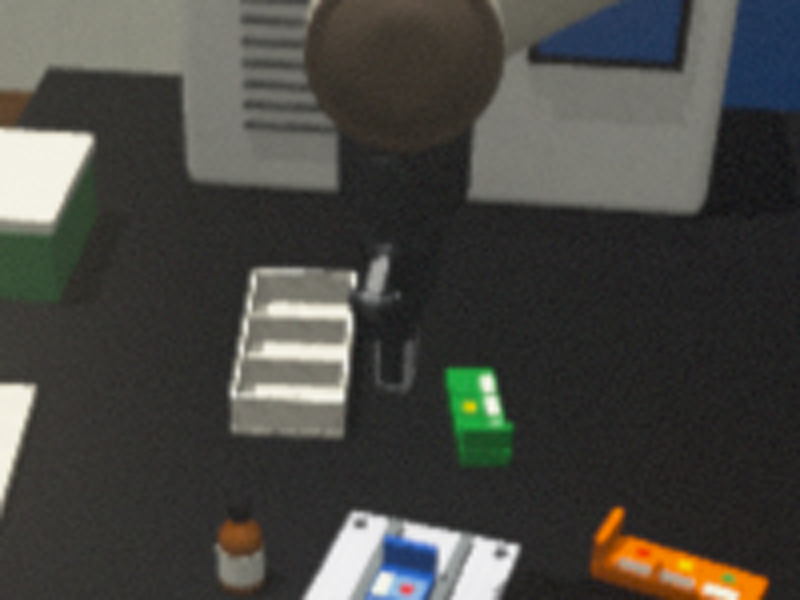

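View pics/t1.png

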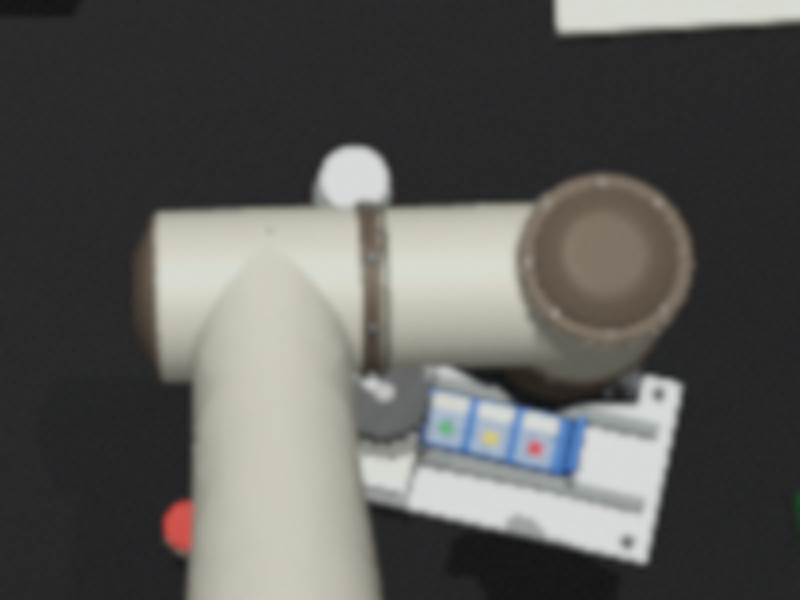

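```bash
python3 -c "
from h import *
for z in (190,177.5,164.5): print(z,(proj('side',[489.7,-128.3,z])-[240,60])*4, (proj('side',[489.7+2,-128.3+14.5,z])-[240,60])*4)
for o in(-11,11): print((proj('side',[489.7+o,-128.3+14.5,177])-[240,60])*4)
"
```

```text
190 [392.08342472 413.36371447] [386.61919868 426.26319205]
177.5 [391.46506916 430.03870268] [386.03718273 442.99479462]
164.5 [390.83192086 447.11260216] [385.44133024 460.12416527]
[406.77551206 445.23197594]
[371.66610681 442.57141729]
```

```bash
python3 -c "
from h import *
im=cv2.imread('pics/s1.png')[180:500,250:550]
im=np.clip(im.astype(float)*5-60,0,255).astype('uint8')
cv2.imwrite('pics/s1e.png',cv2.resize(im,None,fx=2,fy=1.8))
"
```

```text
(no output)
```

View pics/s1e.png

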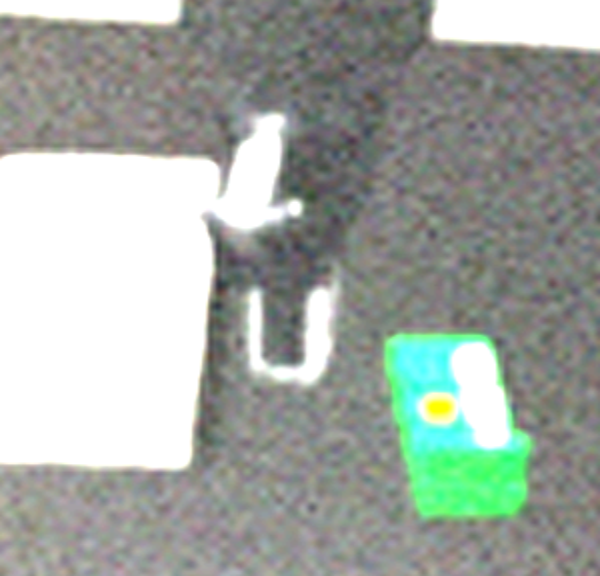

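```bash
python3 -c "
from h import *
for z in(150,300,400,500): print(z,onz('top',410.7,194.5,z), onz('side',338.7,157.7,z-120))
for k in 'x':
  s=read_state();print(s['clock'],s['position'],s['joint_vel'])
im=get_image('side');crop(im,240,60,200,150,4,'s2.png')
"
```

```text
150 [ 583.54825401 -186.1239258   150.        ] [ 508.45031573 -397.52862494   30.        ]
300 [ 547.8973033  -164.71904835  300.        ] [ 491.54632569 -168.99860208  180.        ]
400 [ 524.13000283 -150.44913004  400.        ] [480.276999   -16.64525351 280.        ]
500 [ 500.36270235 -136.17921174  500.        ] [469.0076723  135.70809506 380.        ]
1.45 [ 485.47436453 -130.0955191   191.36010356] [-0.03061976 -0.02297919  0.03100461  0.02324906 -0.02704179  0.00100644]
```

View pics/s2.png

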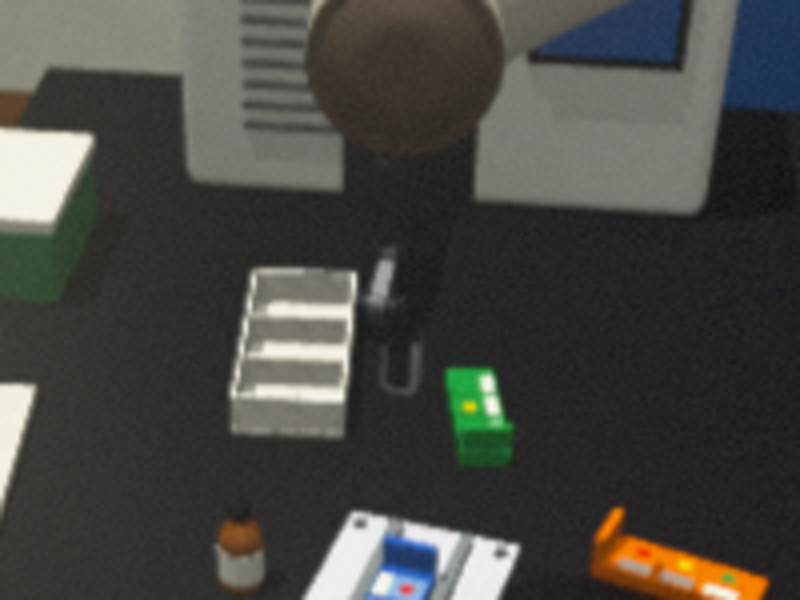

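Call:
{"api": "jog_arm", "payload": {"increments": [[-0.001,-0.002,0.04,0],[-0.001,-0.004,0.091,0],[-0.001,-0.004,0.091,0],[-0.001,-0.004,0.091,0]]}}

```text
clock: 2.0
position: [487.3, -135.6, 103.6]
ee_rot: [0.1, 0.995, 0.0, -0.001]
contact_force: [0.1, 0.2, 0.6]
gripper_width: -0.1
```

```bash
python3 -c "
from h import *
rows([(0,-60,67)])
im=get_image('side');crop(im,280,110,120,100,6,'s3.png')
p=read_state()['position']
print(proj('side',p-[0,0,17]))
rows([(0,-60,67)])
"
```

```text
t 2.0 dock [  0.8 -89.1] z 103.6 turn 0.0 F [0.1 0.2 0.6] Fdock [0.1 0.2] w -0.1 tz [-0.001  0.001 -1.   ]
[0.0008, 0.029, 0.0366] 0.0
[337.82813057 194.28781862]
t 2.05 dock [  1.1 -88.8] z 104.1 turn 0.0 F [-0.3  0.2  1. ] Fdock [-0.3  0.1] w 0.0 tz [ 0.     0.001 -1.   ]
[0.0011, 0.0288, 0.0371] 0.0
```

View pics/s3.png

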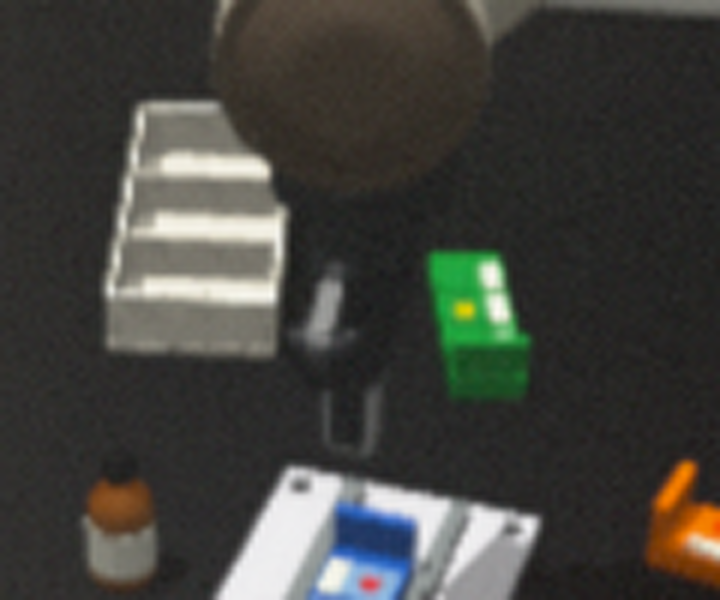

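Call:
{"api": "jog_arm", "payload": {"increments": [[0.03,0.03,0,0],[0.056,0.06,0,0],[0.056,0.089,0,0],[0.056,0.089,0,0],[0.056,0.089,0.02,0],[0.056,0.089,0.026,0],[0.056,0.089,0.032,0],[0.056,0.089,0.036,0],[0.056,0.089,0.036,0]]}}

```text
clock: 3.18
position: [450.6, -37.2, 68.1]
ee_rot: [0.1, 0.995, 0.001, 0.0]
contact_force: [0.0, 0.2, -0.3]
gripper_width: 0.1
```

```bash
python3 -c "
from h import *
rows([(-55,0,62)])
im=get_image('side');crop(im,280,110,120,100,6,'s4.png')
p=read_state()['position']
print((proj('side',p-[0,0,17])-[280,110])*6)
rows([(-55,0,62)])
"
```

```text
t 3.17 dock [-54.8   0.1] z 68.1 turn -0.0 F [ 0.   0.2 -0.3] Fdock [-0.   0.2] w 0.1 tz [ 0.     0.001 -1.   ]
[0.0002, -0.0001, 0.0061] -0.0
[408.53929679 720.41369121]
t 3.23 dock [-54.7   0.2] z 68.3 turn 0.0 F [ 0.4 -0.6  0. ] Fdock [ 0.5 -0.5] w -0.4 tz [ 0.001  0.001 -1.   ]
[0.0003, -0.0002, 0.0063] 0.0
```

View pics/s4.png

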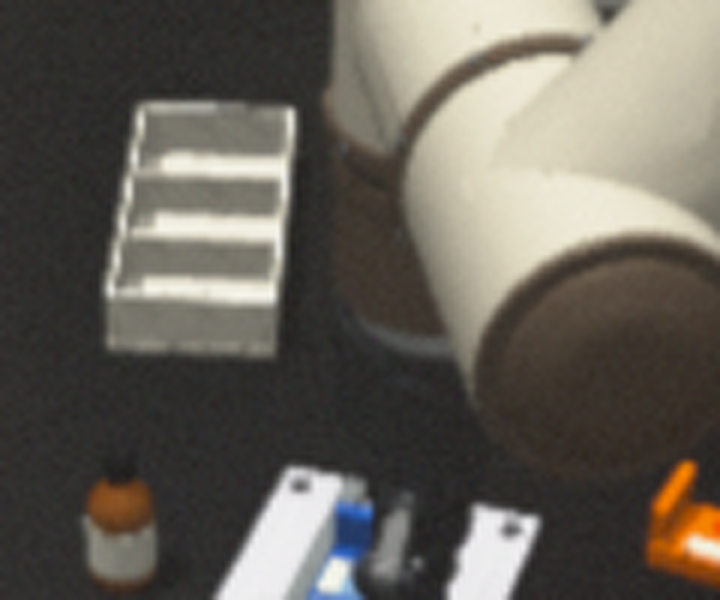

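```bash
python3 -c "
from h import *
im=get_image('side');crop(im,280,170,120,100,6,'s5.png')
p=read_state()['position']
print((proj('side',p-[0,0,17])-[280,170])*6)
"
```

```text
[408.39459765 360.34907088]
```

View pics/s5.png

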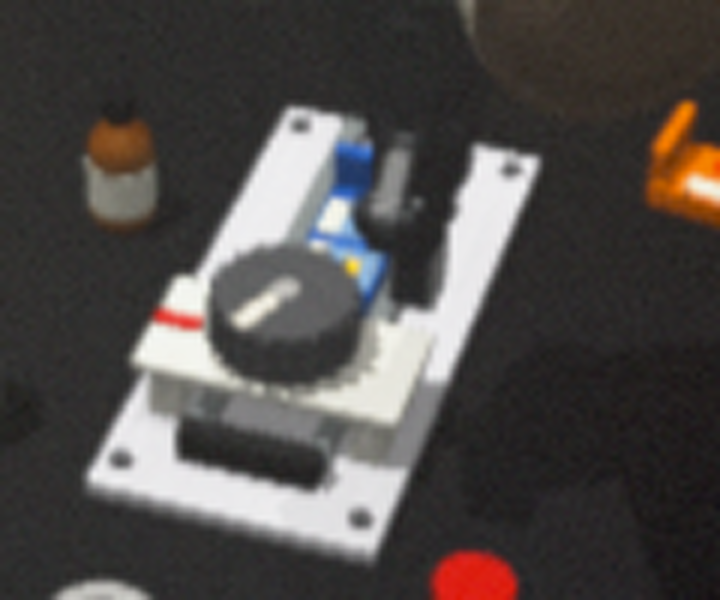

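```bash
python3 -c "
from h import *
im=get_image('top');crop(im,290,150,160,120,5,'t5.png')
p=read_state()['position']
print((proj('top',p-[0,0,17])-[290,150])*5)
"
```

```text
[306.65248648 493.35642469]
```

View pics/t5.png

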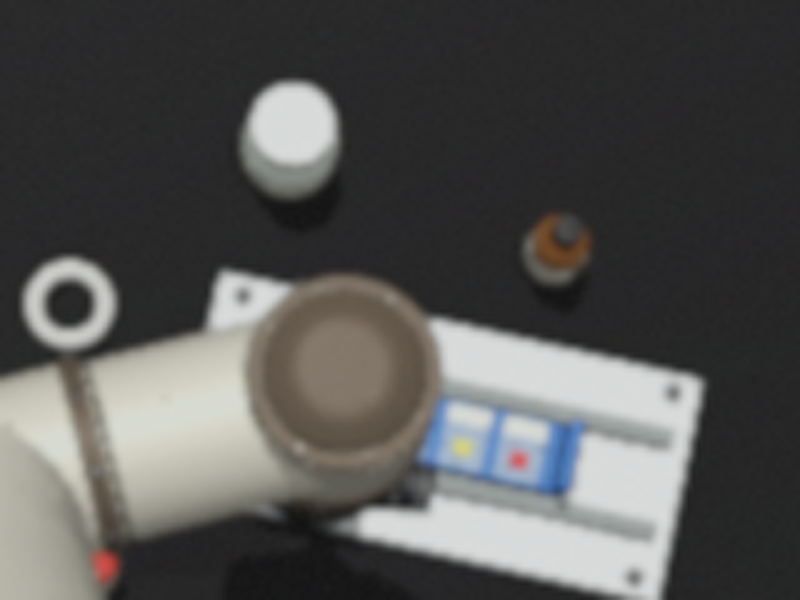

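Call:
{"api": "jog_arm", "payload": {"increments": [[0,0,0.003,0],[0,0,0.006,0],[0,0,0.009,0],[0,0,0.01,0]]}}

```text
clock: 3.82
position: [450.6, -37.1, 58.1]
ee_rot: [0.1, 0.995, 0.001, 0.0]
contact_force: [0.6, -1.5, 0.1]
gripper_width: 0.2
```

```bash
python3 -c "
from h import *
rows([(-55,0,62)])
"
```

```text
t 3.83 dock [-54.8   0.2] z 58.1 turn 0.0 F [ 0.6 -1.5  0.1] Fdock [ 0.9 -1.4] w 0.2 tz [ 0.     0.001 -1.   ]
[0.0002, -0.0002, -0.0039] 0.0
```

Call:
{"api": "jog_arm", "payload": {"increments": [[0,0,0.003,0],[0,0,0.005,0],[0,0,0.005,0]]}}

```text
clock: 4.2
position: [450.5, -37.1, 52.9]
ee_rot: [0.1, 0.995, 0.0, -0.0]
contact_force: [0.2, -0.1, -0.3]
gripper_width: 0.1
```

```bash
python3 -c "
from h import *
rows([(-55,0,62)])
im=get_image('side');crop(im,280,170,120,100,6,'s6.png')
"
```

```text
t 4.2 dock [-54.9   0.2] z 52.9 turn 0.0 F [ 0.2 -0.1 -0.3] Fdock [ 0.2 -0.1] w 0.1 tz [-0.     0.001 -1.   ]
[0.0001, -0.0002, -0.0091] 0.0
```

View pics/s6.png

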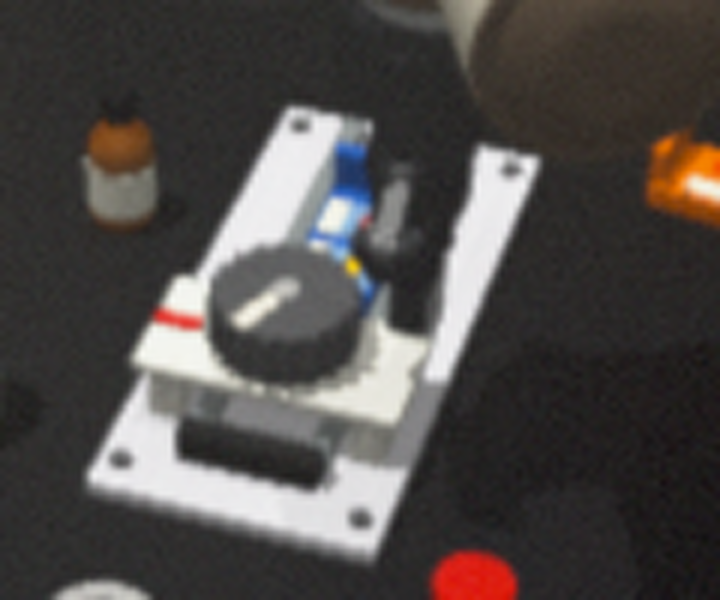

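```bash
python3 -c "
from h import *
for z in (36,42,50,60,70,80):
  P=onz('side',280+412/6,170+330/6,z); print(z,P.round(1),w2d(P).round(1))
"
```

```text
36 [451.4 -73.8  36. ] [-46.7 -35.6]
42 [451.2 -67.1  42. ] [-48.3 -29.1]
50 [450.9 -58.1  50. ] [-50.4 -20.4]
60 [450.4 -46.9  60. ] [-53.   -9.5]
70 [450.  -35.7  70. ] [-55.7   1.4]
80 [449.6 -24.5  80. ] [-58.3  12.3]
```

```bash
python3 -c "
from h import *
r=R.from_quat([-1.86186451e-01,  9.82513805e-01,  1.08222943e-03, -2.41554155e-04]);p=np.array([228.6,-581,213])
for n in('side','top'):
  for o in ([0,0,0],[0,50,0],[0,-50,0],[0,0,-60],[0,0,17],[0,57,17],[0,-57,17]): print(n,o,proj(n,p+r.apply(o)).round(1))
crop(cv2.imread('pics/top0.png')[:,:,::-1],530,300,110,100,6,'t0g.png')
crop(cv2.imread('pics/side0.png')[:,:,::-1],400,0,110,100,6,'s0g.png')
"
```

```text
side [0, 0, 0] [434.5  82.8]
side [0, 50, 0] [441.5  89.6]
side [0, -50, 0] [427.8  76.3]
side [0, 0, -60] [438.   63.9]
side [0, 0, 17] [433.5  88. ]
side [0, 57, 17] [441.4  95.8]
side [0, -57, 17] [426.1  80.5]
top [0, 0, 0] [578.7 336. ]
top [0, 50, 0] [559.7 343.3]
top [0, -50, 0] [597.6 328.7]
top [0, 0, -60] [589.8 336.3]
top [0, 0, 17] [575.7 335.9]
top [0, 57, 17] [554.3 344.2]
top [0, -57, 17] [597.  327.8]
```

View pics/t0g.png

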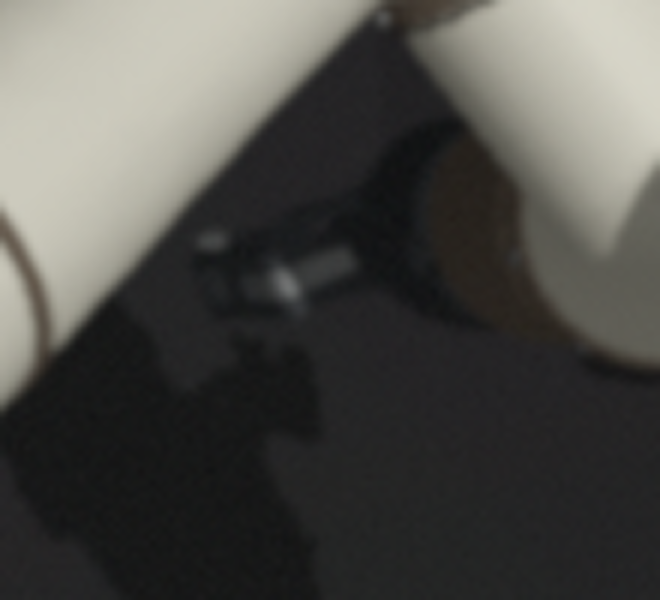

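View pics/s0g.png

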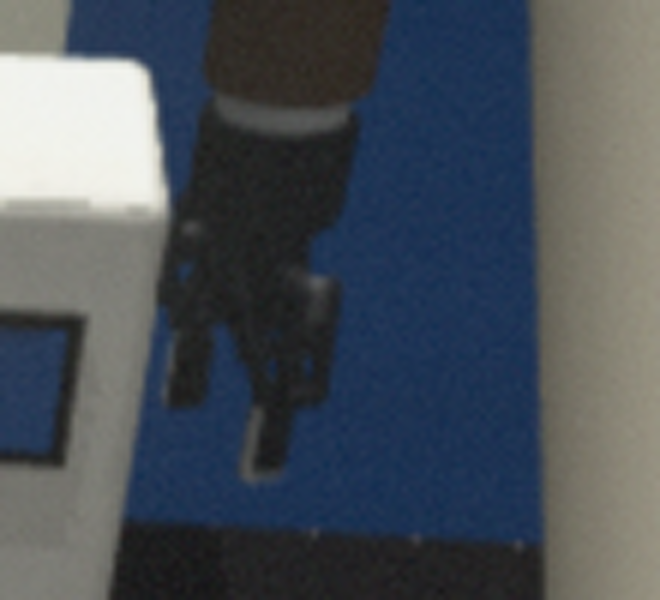

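Call:
{"api": "jog_arm", "payload": {"increments": [[0,0,0.006,0],[0,0,0.012,0],[0,0,0.018,0],[0,0,0.018,0]]}}

```text
clock: 4.75
position: [450.1, -37.2, 34.3]
ee_rot: [0.1, 0.995, 0.0, -0.001]
contact_force: [-0.1, -0.2, 0.0]
gripper_width: 0.3
```

```bash
python3 -c "
from h import *
rows([(-55,0,62)])
im=get_image('side');crop(im,280,170,120,100,6,'s7.png')
"
```

```text
t 4.75 dock [-55.3   0. ] z 34.3 turn 0.0 F [-0.1 -0.2  0. ] Fdock [-0.1 -0.2] w 0.3 tz [-0.001  0.001 -1.   ]
[-0.0002, -0.0, -0.0277] 0.0
```

View pics/s7.png

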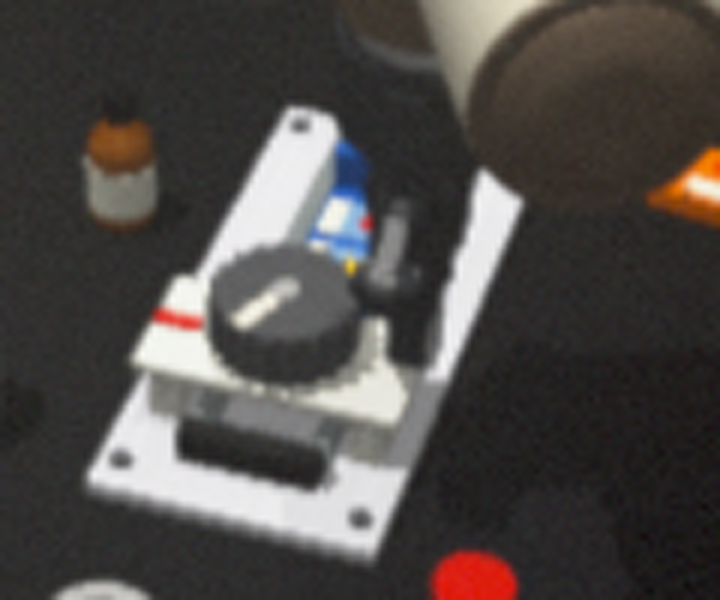

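Call:
{"api": "jog_arm", "payload": {"increments": [[0,0,0.004,0],[0,0,0.008,0],[0,0,0.01,0]]}}

```text
clock: 5.18
position: [450.3, -37.2, 24.8]
ee_rot: [0.1, 0.995, 0.0, -0.001]
contact_force: [-4.8, 3.0, 17.7]
gripper_width: 0.1
```

Call:
{"api": "jog_arm", "payload": {"increments": [[0,0,0.002,0],[0,0,0.003,0]]}}

```text
clock: 5.42
position: [450.3, -37.2, 24.6]
ee_rot: [0.099, 0.995, -0.0, -0.001]
contact_force: [-11.2, 3.7, 34.4]
gripper_width: 0.2
```

Call:
{"api": "jog_arm", "payload": {"increments": [[0,0,0.002,0],[0,0,0.003,0]]}}

```text
clock: 5.68
position: [450.3, -37.2, 24.6]
ee_rot: [0.098, 0.995, -0.001, -0.001]
contact_force: [-10.9, 4.3, 35.7]
gripper_width: -0.3
```

```bash
python3 -c "
from h import *
rows([(-58,0,33),(-58,12,33),(-50,12,33),(-46,12,33),(-44,12,33)])
"
```

```text
t 5.67 dock [-55.1   0. ] z 24.6 turn 0.2 F [-10.9   4.3  35.7] Fdock [-11.5   2. ] w -0.3 tz [-0.002 -0.001 -1.   ]
[0.0029, -0.0, -0.0084] 0.2
[0.0029, 0.012, -0.0084] 0.2
[-0.0051, 0.012, -0.0084] 0.2
[-0.0091, 0.0119, -0.0084] 0.2
[-0.0111, 0.0119, -0.0084] 0.2
```

Call:
{"api": "jog_arm", "payload": {"increments": [[0.002,0,-0.006,0],[0.002,0.006,-0.0085,0],[-0.002,0.012,-0.0085,0],[-0.006,0.012,-0.0085,0],[-0.009,0.012,-0.0085,0],[-0.011,0.012,-0.0085,0],[-0.011,0.012,-0.0085,0]]}}

```text
clock: 6.55
position: [463.5, -27.8, 32.9]
ee_rot: [0.098, 0.995, -0.001, -0.001]
contact_force: [-0.6, -1.2, -0.6]
gripper_width: -0.0
```

```bash
python3 -c "
from h import *
rows([(-44,12,33)])
im=get_image('side');crop(im,280,170,120,100,6,'s8.png')
"
```

```text
t 6.55 dock [-44.1  11.9] z 32.9 turn 0.2 F [-0.6 -1.2 -0.6] Fdock [-0.4 -1.3] w -0.0 tz [-0.002 -0.002 -1.   ]
[-0.0001, 0.0001, -0.0001] 0.2
```

View pics/s8.png

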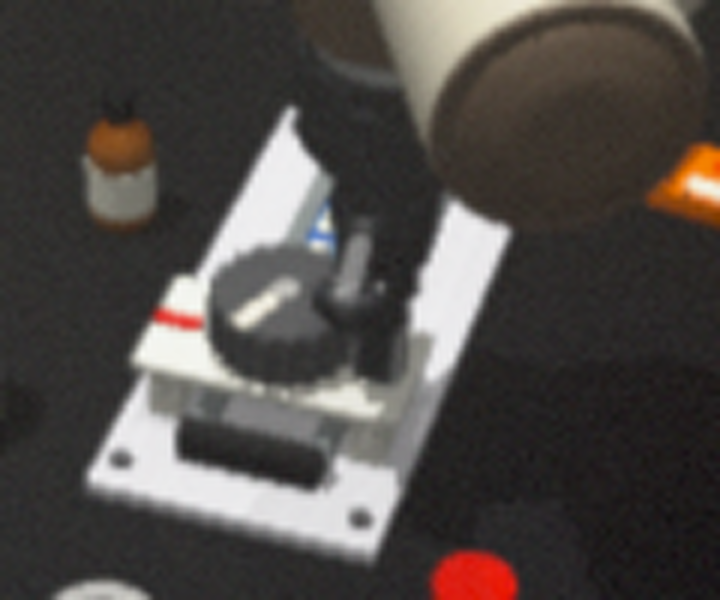

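Call:
{"api": "jog_arm", "payload": {"increments": [[0,-0.004,0,0],[-0.001,-0.007,0,0],[-0.002,-0.007,0,0],[-0.002,-0.007,0,0]]}}

```text
clock: 7.1
position: [464.0, -35.1, 33.0]
ee_rot: [0.098, 0.995, -0.001, -0.001]
contact_force: [0.2, 0.5, -1.1]
gripper_width: 0.3
```

```bash
python3 -c "
from h import *
rows([(-44,12,33)])
"
```

```text
t 7.1 dock [-42.1   4.8] z 33.0 turn 0.2 F [ 0.2  0.5 -1.1] Fdock [0.1 0.5] w 0.3 tz [-0.002 -0.001 -1.   ]
[0.0019, 0.0072, -0.0] 0.2
```

Call:
{"api": "jog_arm", "payload": {"increments": [[-0.001,0,0,0],[-0.002,0,0,0],[-0.003,0,0,0],[-0.003,0,0,0]]}}

```text
clock: 7.6
position: [464.3, -35.9, 32.6]
ee_rot: [0.099, 0.995, -0.001, -0.004]
contact_force: [-6.1, 3.5, 4.8]
gripper_width: -0.3
```

```bash
python3 -c "
from h import *
rows([(-44,12,33)])
"
```

```text
t 7.6 dock [-41.6   4.1] z 32.6 turn 0.2 F [-6.1  3.5  4.8] Fdock [-6.6  2.2] w -0.3 tz [-0.007 -0.002 -1.   ]
[0.0023, 0.0079, -0.0004] 0.2
```

```bash
cat >> h.py <<'E'
def path(a,b,r,step=0.5):
    """anticlockwise rounded rectangle pts starting left side mid-top (-a-r, b)"""
    pts=[]
    def line(p,q):
        n=max(int(np.hypot(*(np.subtract(q,p)))/step),1)
        for i in range(n): pts.append(np.add(p,np.subtract(q,p)*i/n))
    def arc(cx,cy,t0):
        n=int(r*np.pi/2/step)
        for i in range(n):
            t=np.radians(t0+90*i/n); pts.append((cx+r*np.cos(t),cy+r*np.sin(t)))
    line((-a-r,b),(-a-r,-b)); arc(-a,-b,180); line((-a,-b-r),(a,-b-r)); arc(a,-b,270)
    line((a+r,-b),(a+r,b)); arc(a,b,0); line((a,b+r),(-a,b+r)); arc(-a,b,90)
    return np.array(pts)
def nxt(a=8.5,b=11,pen=4,adv=6,n=10,z=33,R0=33.5,off=(0,0)):
    P=path(a,b,R0-pen)+np.array(off); s=read_state(); d=w2d(s['position'])
    Q=path(a,b,R0)+np.array(off)
    # nearest by fraction on pen path
    i=np.argmin(np.hypot(*(P-d).T)); k=int(adv/0.5)
    rows([(*P[(i+k*(j+1))%len(P)],z) for j in range(n)])
E
python3 -c "
from h import *
nxt(n=8,adv=5)"
```

```text
t 7.6 dock [-41.6   4.1] z 32.6 turn 0.2 F [-6.1  3.5  4.8] Fdock [-6.6  2.2] w -0.3 tz [-0.007 -0.002 -1.   ]
[-0.0036, -0.0051, -0.0004] 0.2
[-0.0036, -0.0101, -0.0004] 0.2
[-0.0036, -0.0151, -0.0004] 0.2
[-0.004, -0.0201, -0.0004] 0.2
[-0.0053, -0.025, -0.0004] 0.2
[-0.0073, -0.0296, -0.0004] 0.2
[-0.0102, -0.0337, -0.0004] 0.2
[-0.0136, -0.0374, -0.0004] 0.2
```

Call:
{"api": "jog_arm", "payload": {"increments": [[-0.0035,-0.005,0,0],[-0.0035,-0.01,0,0],[-0.0035,-0.015,0,0],[-0.004,-0.02,0,0],[-0.0055,-0.025,0,0],[-0.0075,-0.0295,0,0]]}}

```text
clock: 8.35
position: [463.9, -66.8, 32.0]
ee_rot: [0.099, 0.995, -0.002, -0.006]
contact_force: [-5.8, 1.6, 1.6]
gripper_width: 0.0
```

```bash
python3 -c "
from h import *
nxt(n=10,adv=6)
im=get_image('side');crop(im,280,170,120,100,6,'s9.png')
"
```

```text
t 8.35 dock [-35.9 -26.3] z 32.0 turn 0.1 F [-5.8  1.6  1.6] Fdock [-6.   0.4] w 0.0 tz [-0.012 -0.002 -1.   ]
[-0.0051, -0.0041, -0.001] 0.1
[-0.0095, -0.0083, -0.001] 0.1
[-0.0147, -0.0114, -0.0011] 0.1
[-0.0204, -0.0134, -0.0011] 0.1
[-0.0263, -0.0143, -0.0012] 0.1
[-0.0323, -0.0143, -0.0013] 0.1
[-0.0383, -0.0143, -0.0013] 0.1
[-0.0443, -0.0143, -0.0014] 0.1
[-0.0503, -0.0137, -0.0015] 0.1
[-0.0561, -0.0119, -0.0015] 0.1
```

View pics/s9.png

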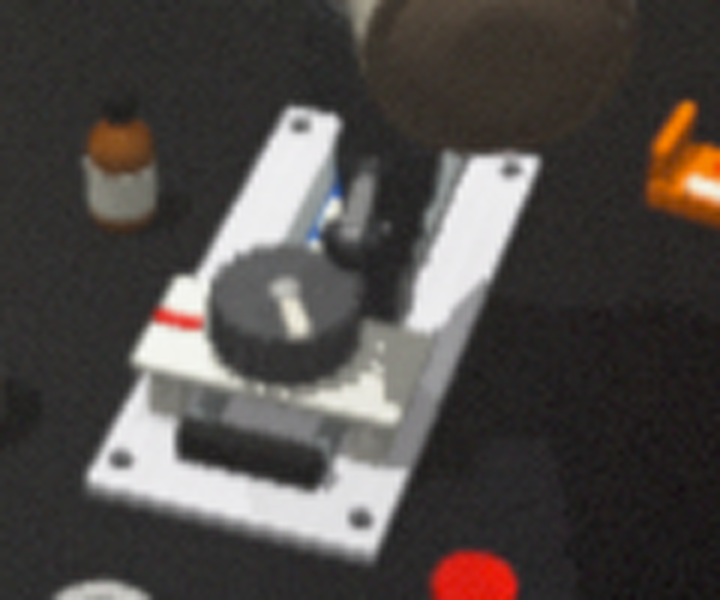

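Call:
{"api": "jog_arm", "payload": {"increments": [[-0.005,-0.004,0,0],[-0.0095,-0.0085,0,0],[-0.0145,-0.0115,-0.0005,0],[-0.0205,-0.0135,-0.001,0],[-0.0265,-0.0145,-0.001,0],[-0.0325,-0.0145,-0.001,0],[-0.0385,-0.0145,-0.001,0],[-0.0445,-0.0145,-0.001,0]]}}

```text
clock: 9.4
position: [499.0, -95.4, 31.7]
ee_rot: [0.099, 0.995, -0.006, -0.012]
contact_force: [-7.7, -21.8, 1.2]
gripper_width: -0.2
```

```bash
python3 -c "
from h import *
nxt(n=10,adv=6)
im=get_image('side');crop(im,280,170,120,100,6,'s10.png')
"
```

```text
t 9.4 dock [  4.3 -47.3] z 31.7 turn 0.1 F [ -7.7 -21.8   1.2] Fdock [ -3.2 -23. ] w -0.2 tz [-0.025 -0.009 -1.   ]
[-0.0062, 0.0068, -0.0015] 0.1
[-0.0122, 0.0078, -0.0016] 0.1
[-0.0178, 0.01, -0.0018] 0.1
[-0.0228, 0.0133, -0.002] 0.1
[-0.0271, 0.0176, -0.0021] 0.1
[-0.0304, 0.0226, -0.0023] 0.1
[-0.0327, 0.0282, -0.0024] 0.1
[-0.0337, 0.0342, -0.0025] 0.1
[-0.0338, 0.0402, -0.0026] 0.1
[-0.0338, 0.0462, -0.0026] 0.1
```

View pics/s10.png

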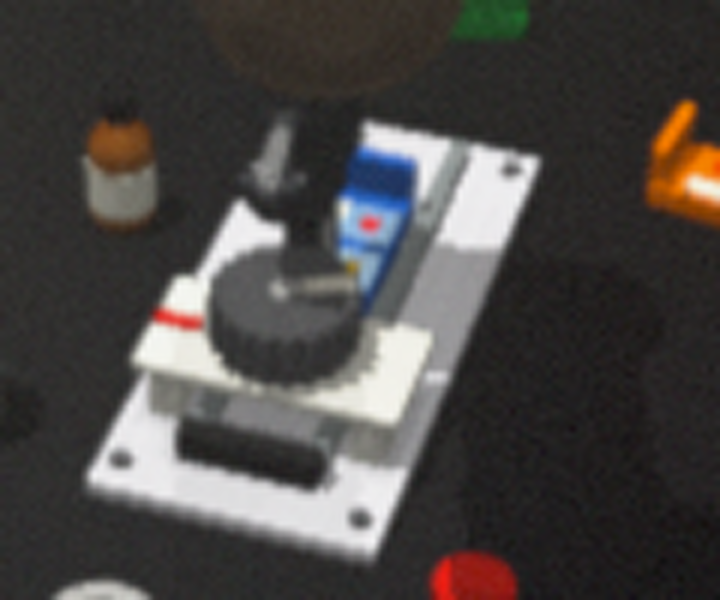

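```bash
python3 -c "
from h import *
nxt(n=10,adv=7,b=13.5,pen=4)
"
```

```text
t 9.45 dock [  6.1 -47.1] z 31.9 turn 0.1 F [ -4.5 -25.   -1.3] Fdock [  0.6 -25.4] w -0.2 tz [-0.022 -0.009 -1.   ]
[-0.0069, 0.0044, -0.0013] 0.1
[-0.0136, 0.0063, -0.0015] 0.1
[-0.0198, 0.0098, -0.0017] 0.1
[-0.0249, 0.0145, -0.0018] 0.1
[-0.0288, 0.0204, -0.002] 0.1
[-0.0312, 0.027, -0.0021] 0.1
[-0.0319, 0.034, -0.0022] 0.1
[-0.0319, 0.041, -0.0023] 0.1
[-0.0319, 0.048, -0.0024] 0.1
[-0.0319, 0.055, -0.0025] 0.1
```

Call:
{"api": "jog_arm", "payload": {"increments": [[-0.007,0.0045,-0.0015,0],[-0.0135,0.0065,-0.0015,0],[-0.02,0.01,-0.0015,0],[-0.025,0.0145,-0.002,0],[-0.029,0.0205,-0.002,0],[-0.031,0.027,-0.002,0],[-0.032,0.034,-0.002,0],[-0.032,0.041,-0.002,0],[-0.032,0.048,-0.002,0]]}}

```text
clock: 10.58
position: [550.2, -54.2, 34.3]
ee_rot: [0.098, 0.995, -0.004, -0.002]
contact_force: [9.8, -3.3, -5.5]
gripper_width: 0.0
```

```bash
python3 -c "
from h import *
nxt(n=10,adv=7,b=13.5)
im=get_image('side');crop(im,280,170,120,100,6,'s11.png')
"
```

```text
t 10.57 dock [46.2  3.3] z 34.3 turn 0.3 F [ 9.8 -3.3 -5.5] Fdock [10.3 -1.3] w 0.0 tz [-0.005 -0.008 -1.   ]
[0.0082, 0.0073, 0.0012] 0.3
[0.0084, 0.0143, 0.0012] 0.3
[0.0102, 0.0211, 0.0011] 0.3
[0.0135, 0.0273, 0.0011] 0.3
[0.0182, 0.0326, 0.001] 0.3
[0.024, 0.0365, 0.001] 0.3
[0.0305, 0.039, 0.001] 0.3
[0.0375, 0.0399, 0.001] 0.3
[0.0445, 0.0399, 0.0011] 0.3
[0.0515, 0.04, 0.0011] 0.3
```

View pics/s11.png

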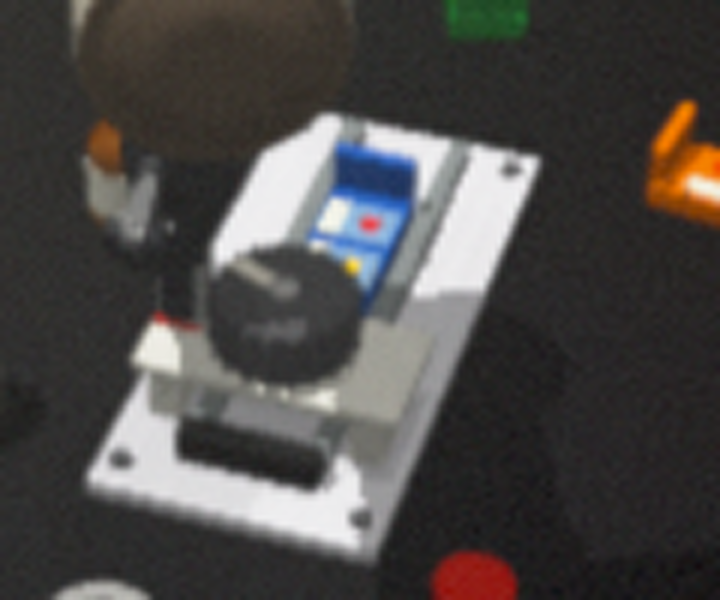

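```bash
python3 -c "
from h import *
nxt(n=10,adv=7,a=10.5,b=13.5,off=(2,0))
"
```

```text
t 10.62 dock [46.1  4.1] z 34.3 turn 0.3 F [ 9.8 -3.4 -6.4] Fdock [10.3 -1.4] w 0.3 tz [-0.005 -0.008 -1.   ]
[0.0041, 0.007, 0.0012] 0.3
[0.0044, 0.014, 0.0012] 0.3
[0.0063, 0.0208, 0.0011] 0.3
[0.0097, 0.0269, 0.0011] 0.3
[0.0144, 0.0321, 0.001] 0.3
[0.0203, 0.036, 0.001] 0.3
[0.0269, 0.0384, 0.001] 0.3
[0.0339, 0.0391, 0.0011] 0.3
[0.0409, 0.0391, 0.0011] 0.3
[0.0479, 0.0392, 0.0011] 0.3
```

Call:
{"api": "jog_arm", "payload": {"increments": [[0.004,0.007,0.001,0],[0.0045,0.014,0.001,0],[0.0065,0.021,0.001,0],[0.0095,0.027,0.001,0],[0.0145,0.032,0.001,0],[0.0205,0.036,0.001,0],[0.027,0.0385,0.001,0],[0.034,0.039,0.001,0],[0.041,0.039,0.001,0],[0.048,0.039,0.001,0]]}}

```text
clock: 11.88
position: [513.0, -3.4, 33.4]
ee_rot: [0.098, 0.995, -0.002, 0.001]
contact_force: [4.4, 9.7, -3.7]
gripper_width: 0.1
```

```bash
python3 -c "
from h import *
nxt(n=10,adv=7,a=10.5,b=13.5,off=(2,0))
im=get_image('side');crop(im,280,170,120,100,6,'s12.png')
im=get_image('top');crop(im,300,180,120,100,6,'t12.png')
"
```

```text
t 11.88 dock [-0.4 45.6] z 33.4 turn 0.3 F [ 4.4  9.7 -3.7] Fdock [ 2.4 10.4] w 0.1 tz [ 0.001 -0.004 -1.   ]
[0.0071, -0.0026, 0.0004] 0.3
[0.0141, -0.0032, 0.0004] 0.3
[0.0208, -0.0054, 0.0004] 0.3
[0.0267, -0.0091, 0.0004] 0.3
[0.0316, -0.0141, 0.0004] 0.3
[0.0352, -0.0202, 0.0004] 0.3
[0.0373, -0.0269, 0.0004] 0.3
[0.0377, -0.0339, 0.0005] 0.3
[0.0378, -0.0409, 0.0005] 0.3
[0.0378, -0.0479, 0.0005] 0.3
```

View pics/s12.png

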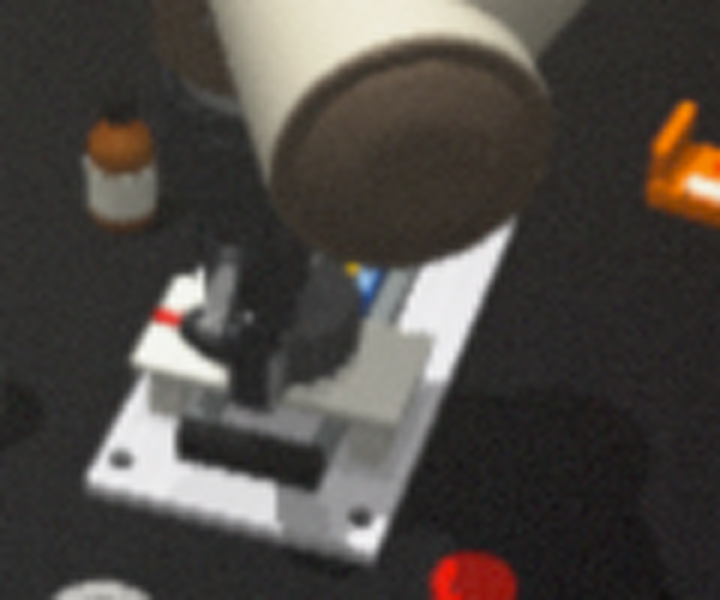

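View pics/t12.png

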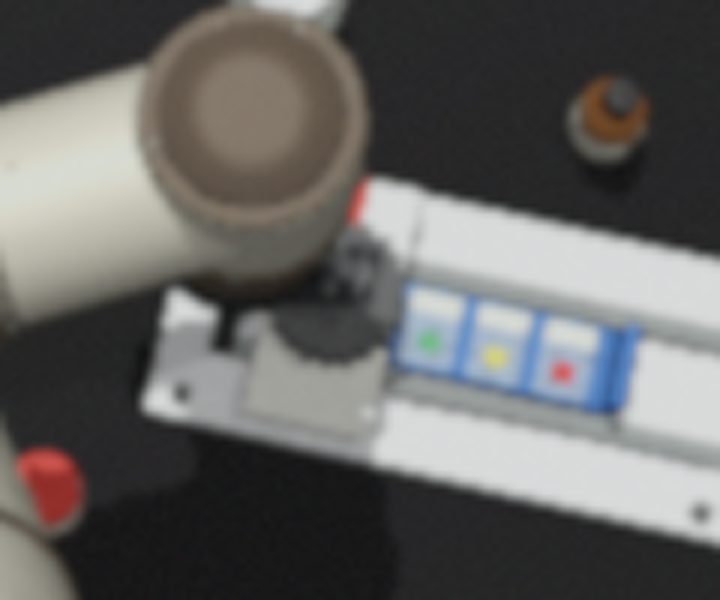

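Call:
{"api": "jog_arm", "payload": {"increments": [[0.007,-0.0025,0,0],[0.014,-0.0035,0,0],[0.021,-0.0055,0,0],[0.0265,-0.009,0,0],[0.0315,-0.014,0,0],[0.035,-0.02,0,0],[0.037,-0.027,0,0],[0.0375,-0.034,0,0],[0.038,-0.041,0,0],[0.038,-0.048,0,0]]}}

```text
clock: 13.22
position: [462.3, -43.6, 33.1]
ee_rot: [0.098, 0.995, -0.003, -0.003]
contact_force: [-5.1, 3.7, 4.4]
gripper_width: -0.1
```

```bash
python3 -c "
from h import *
nxt(n=10,adv=5,a=10.5,b=13.5,off=(2,0))
im=get_image('side');crop(im,280,170,120,100,6,'s13.png')
"
```

```text
t 13.22 dock [-42.1  -3.9] z 33.1 turn 0.2 F [-5.1  3.7  4.4] Fdock [-5.7  2.6] w -0.1 tz [-0.007 -0.005 -1.   ]
[-0.0041, -0.0051, 0.0001] 0.2
[-0.0041, -0.0101, 0.0002] 0.2
[-0.0046, -0.0151, 0.0002] 0.2
[-0.0059, -0.02, 0.0002] 0.2
[-0.008, -0.0245, 0.0002] 0.2
[-0.0109, -0.0286, 0.0002] 0.2
[-0.0145, -0.0322, 0.0002] 0.2
[-0.0186, -0.0351, 0.0002] 0.2
[-0.0231, -0.0373, 0.0002] 0.2
[-0.0279, -0.0387, 0.0002] 0.2
```

View pics/s13.png

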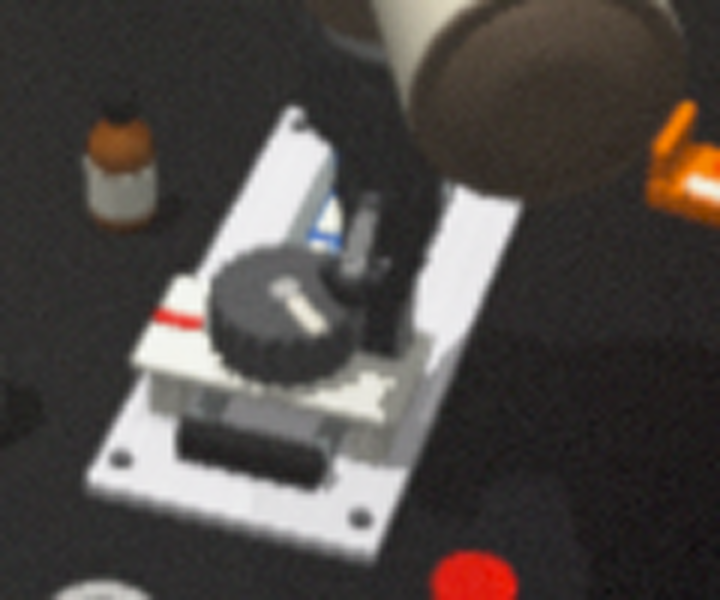

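```bash
cat >> h.py <<'E'
def ang(u,v,n='side',u0=280,v0=170,s=6,c=None):
    C=w2d(onz(n,u0+c[0]/s,v0+c[1]/s,74)) if c else np.zeros(2)
    d=w2d(onz(n,u0+u/s,v0+v/s,74))-C; return np.degrees(np.arctan2(d[1],d[0])),np.hypot(*d)
E
python3 -c "
from h import *
c=(285,292)
print(w2d(onz('side',280+c[0]/6,170+c[1]/6,74)))
for u,v in((325,330),(240,325),(302,333),(352,285),(235,262)): print(ang(u,v,c=c),ang(u,v))
print((proj('side',[*d2w(28,0),74])-[280,170])*6,(proj('side',[*d2w(0,0),74])-[280,170])*6,(proj('side',[*d2w(55,0),43])-[280,170])*6)"
```

```text
[ 1.04062763 -0.00230772]
(np.float64(142.96377884595884), np.float64(29.198931550667343)) (np.float64(141.70170318280492), np.float64(28.373738727295784))
(np.float64(66.56056775889928), np.float64(28.49878296707495)) (np.float64(64.6672776865829), np.float64(28.926397085497076))
(np.float64(123.29792712459587), np.float64(26.916812173320384)) (np.float64(121.40963461165377), np.float64(26.35789960483142))
(np.float64(-152.05351895547156), np.float64(28.99613529485673)) (np.float64(-151.05428815839673), np.float64(28.082211674093617))
(np.float64(-23.897759893291628), np.float64(28.904791186210815)) (np.float64(-23.092880767877567), np.float64(29.86008672282658))
[224.99592076 278.5549938 ] [287.32778358 292.5254783 ] [166.67078209 319.18225105]
```

Call:
{"api": "jog_arm", "payload": {"increments": [[-0.004,-0.006,0,0],[-0.0045,-0.012,0,0],[-0.005,-0.017,0,0],[-0.007,-0.0225,0,0],[-0.01,-0.0275,0,0],[-0.014,-0.032,0,0],[-0.0185,-0.035,0,0],[-0.0235,-0.0375,0,0],[-0.029,-0.039,0,0],[-0.035,-0.039,0,0]]}}

```text
clock: 14.52
position: [485.9, -91.8, 32.8]
ee_rot: [0.099, 0.995, -0.005, -0.006]
contact_force: [-6.7, -11.8, 4.3]
gripper_width: -0.1
```

```bash
python3 -c "
from h import *
nxt(n=10,adv=5,a=10.5,b=13.5,off=(2,0))
im=get_image('side');crop(im,280,170,120,100,6,'s14.png')
"
```

```text
t 14.53 dock [ -9.3 -46.4] z 32.8 turn 0.2 F [ -6.7 -11.8   4.3] Fdock [ -4.2 -12.9] w -0.1 tz [-0.014 -0.008 -1.   ]
[-0.0053, 0.0034, -0.0003] 0.2
[-0.0103, 0.0034, -0.0003] 0.2
[-0.0153, 0.0034, -0.0004] 0.2
[-0.0203, 0.0034, -0.0005] 0.2
[-0.0253, 0.0036, -0.0005] 0.2
[-0.0303, 0.0046, -0.0006] 0.2
[-0.0349, 0.0064, -0.0007] 0.2
[-0.0392, 0.009, -0.0008] 0.2
[-0.043, 0.0123, -0.0008] 0.2
[-0.0462, 0.0162, -0.0009] 0.2
```

View pics/s14.png

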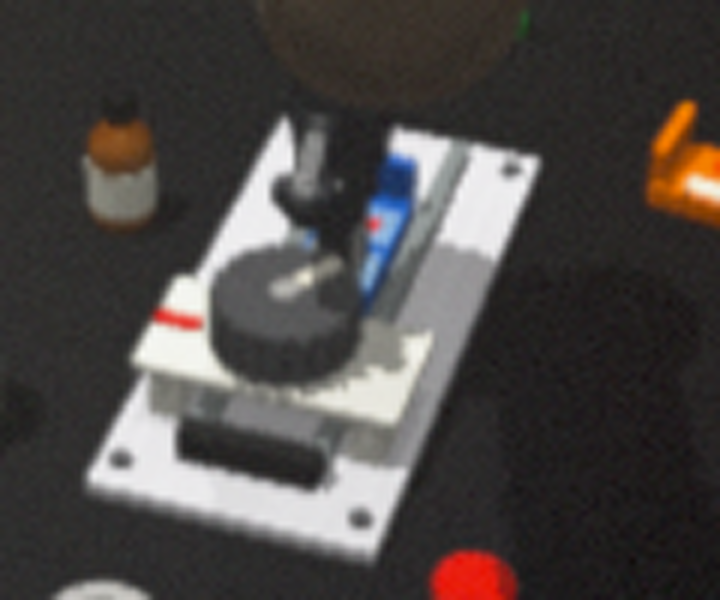

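Call:
{"api": "jog_arm", "payload": {"increments": [[-0.0055,0.0035,0,0],[-0.0105,0.0035,0,0],[-0.0155,0.0035,-0.0005,0],[-0.0205,0.0035,-0.0005,0],[-0.0255,0.0035,-0.0005,0],[-0.0305,0.0045,-0.0005,0],[-0.035,0.0065,-0.0005,0],[-0.039,0.009,-0.001,0]]}}

```text
clock: 15.58
position: [527.8, -90.9, 33.5]
ee_rot: [0.098, 0.995, -0.005, -0.005]
contact_force: [-1.4, -2.8, -0.9]
gripper_width: 0.3
```

```bash
python3 -c "
from h import *
nxt(n=10,adv=4,a=10.5,b=13.5,off=(2,0))
print(ang(338,262),ang(338,262,c=(285,292)))
im=get_image('side');crop(im,280,170,120,100,6,'s15.png')
"
```

```text
t 15.57 dock [ 31.5 -37.1] z 33.5 turn 0.2 F [-1.4 -2.8 -0.9] Fdock [-0.8 -3. ] w 0.3 tz [-0.012 -0.008 -1.   ]
[-0.0026, 0.0035, 0.0004] 0.2
[-0.0051, 0.0066, 0.0003] 0.2
[-0.0072, 0.01, 0.0003] 0.2
[-0.0088, 0.0137, 0.0002] 0.2
[-0.0099, 0.0176, 0.0002] 0.2
[-0.0105, 0.0216, 0.0001] 0.2
[-0.0106, 0.0256, 0.0001] 0.2
[-0.0106, 0.0296, 0.0001] 0.2
[-0.0106, 0.0336, 0.0] 0.2
[-0.0106, 0.0376, -0.0] 0.2
(np.float64(-118.9957646899348), np.float64(29.842196390888287)) (np.float64(-120.7159542171863), np.float64(30.358298075177782))
```

View pics/s15.png

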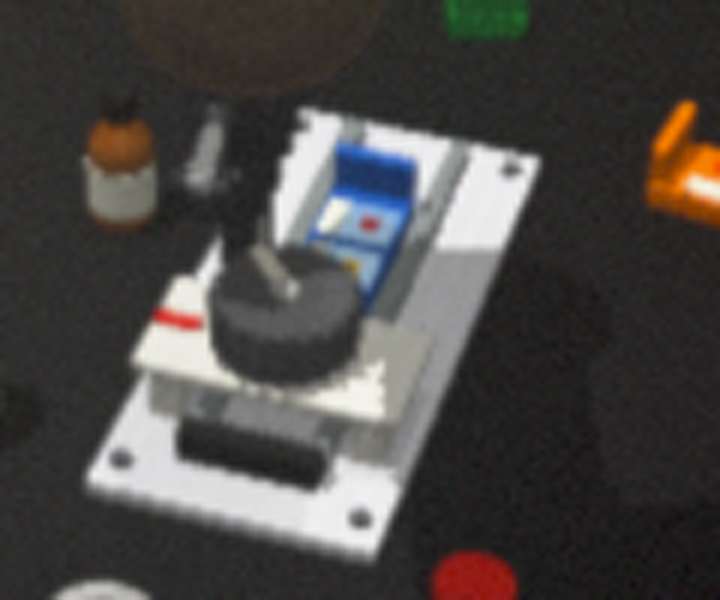

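Call:
{"api": "jog_arm", "payload": {"increments": [[-0.0025,0.0045,0,0],[-0.005,0.0075,0,0],[-0.007,0.0105,0,0],[-0.0085,0.0135,0,0],[-0.009,0.0165,0,0]]}}

```text
clock: 16.25
position: [543.5, -76.0, 34.1]
ee_rot: [0.098, 0.995, -0.004, -0.002]
contact_force: [5.2, -6.4, -4.2]
gripper_width: -0.0
```

```bash
python3 -c "
from h import *
nxt(n=6,adv=4,a=10.5,b=13.5,off=(2,0))
print(ang(257,247),ang(257,247,c=(285,292)))
im=get_image('side');crop(im,300,190,60,50,12,'s16.png')
"
```

```text
t 16.25 dock [ 44.  -19.4] z 34.1 turn 0.3 F [ 5.2 -6.4 -4.2] Fdock [ 6.4 -5.2] w -0.0 tz [-0.005 -0.008 -1.   ]
[0.002, 0.0044, 0.0011] 0.3
[0.0019, 0.0084, 0.001] 0.3
[0.0019, 0.0124, 0.001] 0.3
[0.0019, 0.0164, 0.001] 0.3
[0.0019, 0.0204, 0.0009] 0.3
[0.0018, 0.0244, 0.0009] 0.3
(np.float64(-48.24418622959587), np.float64(32.55489969425291)) (np.float64(-49.63720398795372), np.float64(31.869583267351274))
```

View pics/s16.png

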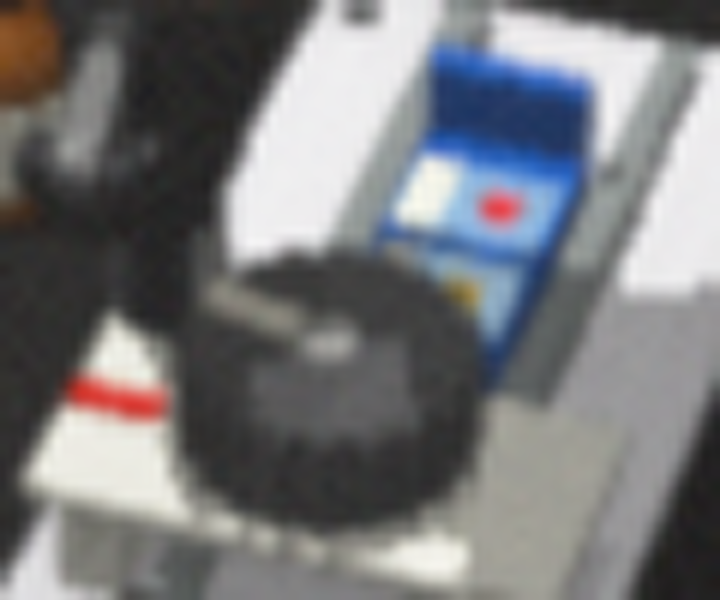

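```bash
python3 -c "
from h import *
for c in ((328,342),(325,340),(332,346)): print(ang(206,294,u0=300,v0=190,s=12,c=c))
print(ang(206,294,u0=300,v0=190,s=12))
print((proj('side',[*d2w(0,0),74])-[300,190])*12,(proj('side',[*d2w(33,0),74])-[300,190])*12)
# pointer line direction at z=43
a=w2d(onz('side',300+70/12,190+390/12,43));b=w2d(onz('side',300+163/12,190+402/12,43));print(a,b)
"
```

```text
(np.float64(-12.235487057790332), np.float64(30.321336505900344))
(np.float64(-11.789308648376492), np.float64(29.449969040838244))
(np.float64(-13.460697504703095), np.float64(31.70742549427699))
(np.float64(-12.451666140469406), np.float64(32.02875011435599))
[334.65556716 345.05095661] [187.88002037 312.15404948]
[60.77426633 -0.93614245] [40.1859179  -3.81482498]
```

Call:
{"api": "jog_arm", "payload": {"increments": [[0.0025,0.002,0.0005,0],[0.0025,0.004,0.0005,0],[0.0025,0.006,0.0005,0],[0.0025,0.006,0.0005,0]]}}

```text
clock: 16.8
position: [547.4, -68.5, 34.3]
ee_rot: [0.097, 0.995, -0.003, 0.003]
contact_force: [8.3, -4.8, -6.4]
gripper_width: 0.1
```

```bash
python3 -c "
from h import *
nxt(n=2,adv=4,a=10.5,b=13.5,off=(2,0))
im=get_image('side');crop(im,300,190,60,50,12,'s17.png')
"
```

```text
t 16.8 dock [ 46.3 -11.3] z 34.3 turn 0.4 F [ 8.3 -4.8 -6.4] Fdock [ 9.1 -3. ] w 0.1 tz [ 0.006 -0.007 -1.   ]
[0.0043, 0.0038, 0.0013] 0.4
[0.0042, 0.0078, 0.0013] 0.4
```

View pics/s17.png

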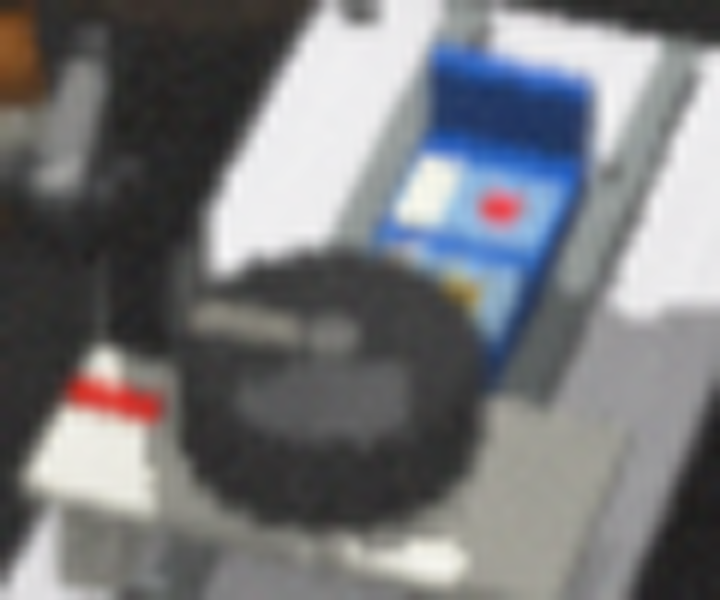

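```bash
python3 -c "
from h import *
for t in((192,316),(196,314)):
  for c in ((335,336),(332,334),(334,341)): print(t,c,ang(*t,u0=300,v0=190,s=12,c=c)[0])
  print(ang(*t,u0=300,v0=190,s=12))
"
```

```text
(192, 316) (335, 336) 6.855682240035906
(192, 316) (332, 334) 7.804952589120183
(192, 316) (334, 341) 3.8596915670450933
(np.float64(1.631240585446911), np.float64(31.766459791667994))
(196, 314) (335, 336) 5.315011893162736
(196, 314) (332, 334) 6.247409406400168
(196, 314) (334, 341) 2.2625699050837684
(np.float64(0.014807272330315409), np.float64(31.158808782386885))
```

Call:
{"api": "jog_arm", "payload": {"increments": [[-0.008,0,0,0],[-0.015,0,0,0],[-0.015,0,-0.03,0],[-0.015,-0.01,-0.06,0],[0.0,-0.06,-0.06,0],[0.03,-0.11,-0.06,0],[0.046,-0.16,-0.06,0],[0.046,-0.18,-0.06,0],[0.046,-0.18,-0.06,0]]}}

```text
clock: 17.98
position: [466.9, -236.8, 95.3]
ee_rot: [0.098, 0.995, -0.003, 0.003]
contact_force: [0.6, 0.1, -0.3]
gripper_width: -0.2
```

```bash
python3 -c "
from h import *
im=get_image('side');crop(im,300,190,60,50,12,'s18.png')
im=get_image('top');crop(im,320,190,120,90,6,'t18.png')
rows([(2,-175,40)])
"
```

```text
t 18.07 dock [   1.2 -190.9] z 95.1 turn 0.4 F [-0.2  0.1 -0.4] Fdock [-0.2  0. ] w -0.1 tz [ 0.006 -0.007 -1.   ]
[-0.0005, 0.0162, 0.055] 0.4
```

View pics/s18.png

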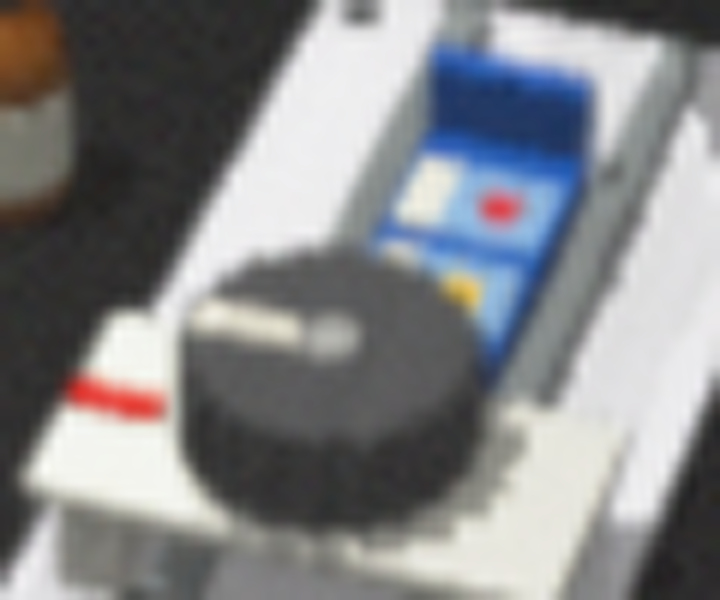

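View pics/t18.png

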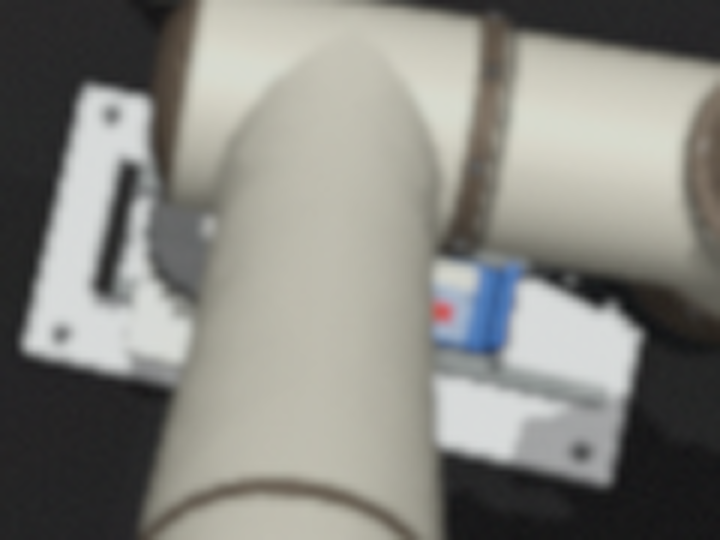

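```bash
python3 -c "
from h import *
im=cv2.imread('pics/s18.png').astype(float); g=im.mean(2)
P=[];W=[]
for v in range(296,350,2):
  for u in range(190,356,2):
    w=max(g[v,u]-90,0)
    if w>0:
      d=w2d(onz('side',300+(u+.5)/12-.5/1,190+(v+.5)/12-.5,74)); P.append(d);W.append(w)
P=np.array(P);W=np.array(W)
r=np.hypot(*P.T)
for name,m in(('all',r<33.5),('mark',(r<33.5)&(P[:,0]>8)),('hub',(P[:,0]<6))):
  p=P[m];w=W[m];c=np.average(p,axis=0,weights=w);C=np.cov(p.T,aweights=w);e,V=np.linalg.eigh(C);d=V[:,1]
  print(name,c,'centroid ang',np.degrees(np.arctan2(c[1],c[0])),'pca',np.degrees(np.arctan2(d[1],d[0])),np.sqrt(e))
# collar outline centre at top
m=(g<110)
"
```

```text
all [17.99169848 -2.85676842] centroid ang -9.022252473184711 pca -173.2381661122095 [3.63054645 9.63977722]
mark [21.56900587 -2.37481513] centroid ang -6.283136880552205 pca -175.2364980175813 [3.67324862 6.96324888]
hub [ 2.60437445 -4.91602988] centroid ang -62.08661473711683 pca 93.04055807086186 [2.11487458 3.34638403]
```

```bash
python3 -c "
from h import *
im=cv2.imread('pics/s18.png').astype(float); B,G,Rr=im.transpose(2,0,1)
P=[];W=[]
for v in range(360,440,2):
  for u in range(50,185,2):
    w=Rr[v,u]-(G[v,u]+B[v,u])/2
    if w>40: P.append(w2d(onz('side',300+(u+.5)/12-.5,190+(v+.5)/12-.5,43)));W.append(w)
p=np.array(P);w=np.array(W);c=np.average(p,axis=0,weights=w);C=np.cov(p.T,aweights=w);e,V=np.linalg.eigh(C);d=V[:,1]
print(c,np.degrees(np.arctan(d[1]/d[0])),np.sqrt(e))
im=cv2.imread('pics/top0.png').astype(float); B,G,Rr=im.transpose(2,0,1)
P=[];W=[]
for v in range(205,222):
  for u in range(352,368):
    w=Rr[v,u]-(G[v,u]+B[v,u])/2
    if w>25: P.append(w2d(onz('top',u,v,43)));W.append(w)
p=np.array(P);w=np.array(W);c=np.average(p,axis=0,weights=w);C=np.cov(p.T,aweights=w);e,V=np.linalg.eigh(C);d=V[:,1]
print(c,np.degrees(np.arctan(d[1]/d[0])),np.sqrt(e))
"
```

```text
Traceback (most recent call last):
  File "h.py", line 8, in onz
    p,d=ray(n,u,v); return p+d*(z-p[2])/d[2]
        ~~~^^^^^^^
  File "h.py", line 5, in ray
    c=calibration(n); d=np.array([(u-c['cx'])/c['fx'],-(v-c['cy'])/c['fy'],-1.])
ValueError: time passes only in moves, steps and waits
```

```bash
sed -i 's/^def ray/import functools\nimport bench\ncalibration=functools.lru_cache(None)(bench.calibration)\ndef ray/' h.py; cat > m.py <<'E'
from h import *
def pca(P,W):
    p=np.array(P);w=np.array(W);c=np.average(p,axis=0,weights=w);e,V=np.linalg.eigh(np.cov(p.T,aweights=w));d=V[:,1]
    return c.round(2),np.degrees(np.arctan(d[1]/d[0])).round(1),np.sqrt(e).round(1)
im=cv2.imread('pics/s18.png').astype(float); B,G,Rr=im.transpose(2,0,1)
P=[];W=[]
for v in range(360,440,2):
  for u in range(50,185,2):
    w=Rr[v,u]-(G[v,u]+B[v,u])/2
    if w>40: P.append(w2d(onz('side',300+(u+.5)/12-.5,190+(v+.5)/12-.5,43)));W.append(w)
print(pca(P,W))
im=cv2.imread('pics/top0.png').astype(float); B,G,Rr=im.transpose(2,0,1)
P=[];W=[]
for v in range(205,222):
  for u in range(352,368):
    w=Rr[v,u]-(G[v,u]+B[v,u])/2
    if w>25: P.append(w2d(onz('top',u,v,43)));W.append(w)
print(pca(P,W))
E
python3 m.py
```

```text
(array([52.31, -2.66]), np.float64(-2.1), array([2.9, 6.2]))
(array([50.94,  1.23]), np.float64(-0.2), array([2.5, 6.9]))
```

Call:
{"api": "jog_arm", "payload": {"increments": [[0,0.012,0.02,0.4],[0,0.012,0.045,0.4],[0,0.012,0.07,0.4],[0,0.012,0.085,0.4],[0,0.012,0.088,0.4],[0,0.012,0.088,0.4]]}}

```text
clock: 18.82
position: [470.8, -224.2, 7.5]
ee_rot: [0.1, 0.995, -0.003, 0.004]
contact_force: [-0.4, -1.0, 0.1]
gripper_width: 0.0
```

```bash
python3 -c "
from h import *
im=get_image('side');crop(im,280,130,120,100,6,'s19.png')
rows([(1,-160,7),(1,-94,7)])
"
```

```text
t 18.88 dock [   2.4 -179.3] z 7.8 turn -0.0 F [ 0.8  0.3 -0.4] Fdock [0.7 0.4] w -0.1 tz [ 0.007 -0.007 -1.   ]
[0.0014, 0.0193, 0.0006] -0.0
[0.0015, 0.0853, 0.0002] -0.0
```

View pics/s19.png

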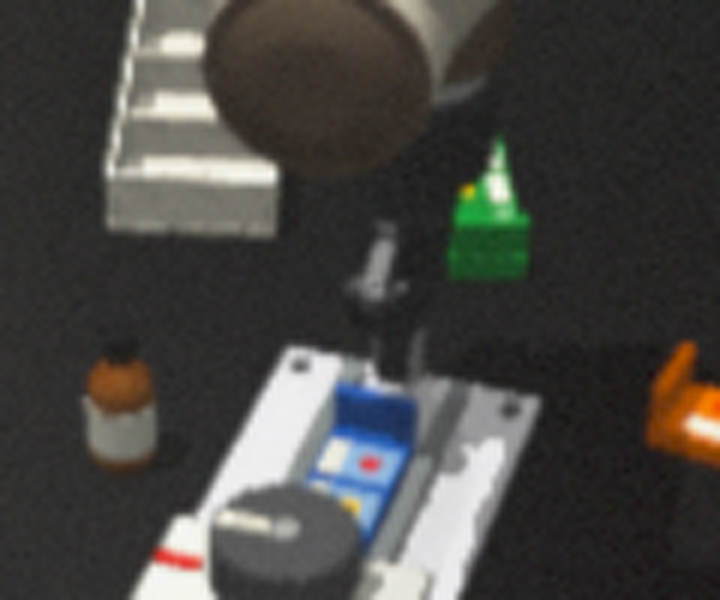

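Call:
{"api": "jog_arm", "payload": {"increments": [[0.001,0.01,0,0],[0.001,0.02,0,0],[0.001,0.026,0,0],[0.001,0.032,0,0],[0.001,0.038,0,0],[0.001,0.045,0,0],[0.001,0.052,0,0],[0.001,0.06,0,0],[0.001,0.067,0,0],[0.001,0.072,0,0]]}}

```text
clock: 20.12
position: [484.4, -153.1, 7.3]
ee_rot: [0.1, 0.995, -0.003, 0.004]
contact_force: [-0.1, -1.7, 2.2]
gripper_width: -0.3
```

```bash
python3 -c "
from h import *
im=get_image('side');crop(im,280,170,120,100,6,'s20.png')
rows([(1,-98,7),(1,-94,7)])
"
```

```text
t 20.18 dock [   1.5 -106.4] z 7.3 turn 0.0 F [-1.3 -0.1 -0.6] Fdock [-1.3 -0.4] w -0.1 tz [ 0.007 -0.007 -1.   ]
[0.0005, 0.0084, 0.0002] 0.0
[0.0005, 0.0124, 0.0002] 0.0
```

View pics/s20.png

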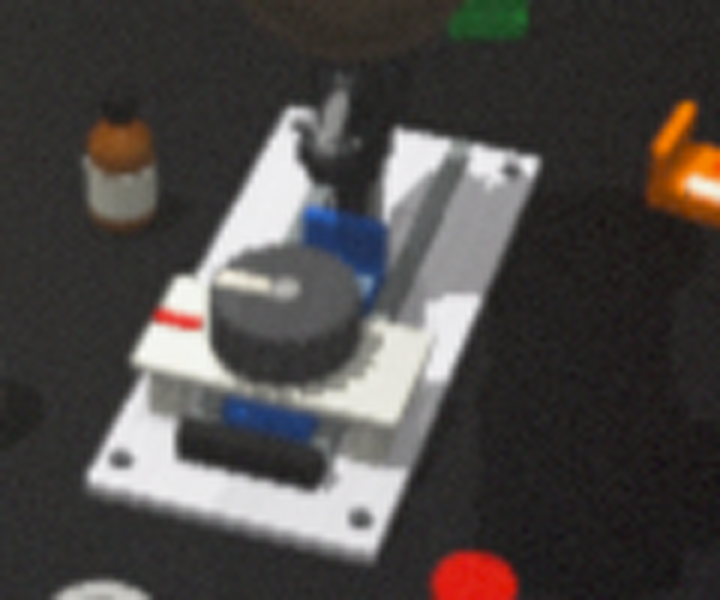

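Call:
{"api": "jog_arm", "payload": {"increments": [[0,0.005,0,0],[0,0.009,0,0],[0,0.012,0,0],[0,0.014,0,0],[0,0.014,0,0]]}}

```text
clock: 20.8
position: [486.2, -140.9, 7.3]
ee_rot: [0.1, 0.995, -0.004, 0.003]
contact_force: [-1.5, -13.0, 2.1]
gripper_width: 0.1
```

```bash
python3 -c "
from h import *
im=get_image('side');crop(im,280,170,120,100,6,'s21.png')
rows([(1,-98,7),(1,-94,7)])
"
```

```text
t 20.85 dock [  0.8 -94.5] z 7.4 turn 0.0 F [ -1.1 -12.    2.5] Fdock [  1.3 -12. ] w 0.2 tz [ 0.005 -0.009 -1.   ]
[-0.0002, -0.0035, 0.0004] 0.0
[-0.0002, 0.0005, 0.0004] 0.0
```

View pics/s21.png

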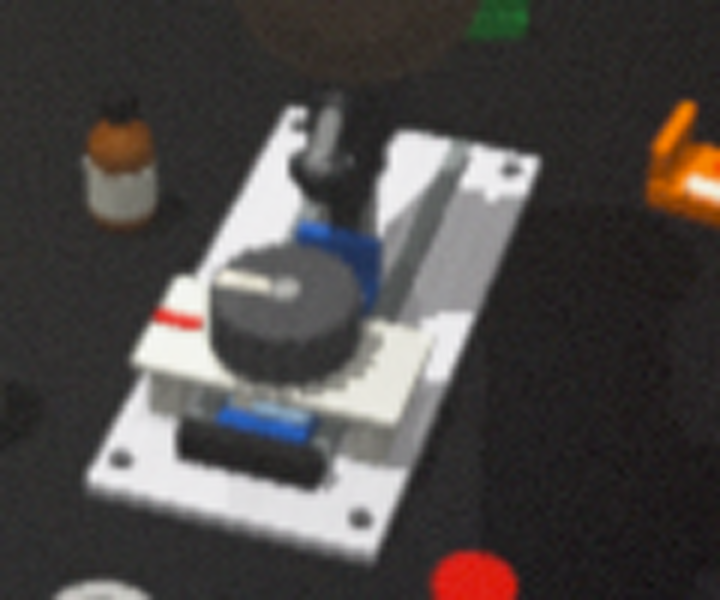

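Call:
{"api": "jog_arm", "payload": {"increments": [[0,-0.01,0,0],[0,-0.035,0,0],[0,-0.06,-0.03,0],[0,-0.08,-0.08,0],[0.03,-0.14,-0.13,0],[0.06,-0.2,-0.17,0],[0.09,-0.26,-0.17,0],[0.12,-0.31,-0.17,0],[0.15,-0.36,-0.17,0],[0.15,-0.36,-0.17,0]]}}

```text
clock: 22.1
position: [264.6, -463.8, 179.2]
ee_rot: [0.102, 0.995, -0.004, 0.003]
contact_force: [1.1, 0.1, -0.9]
gripper_width: 0.1
```

```bash
python3 -c "
from h import *
im=get_image('side');cv2.imwrite('pics/s22full.png',im[:,:,::-1]);crop(im,300,190,60,50,12,'s22.png')
im=get_image('top');cv2.imwrite('pics/t22full.png',im[:,:,::-1]);crop(im,310,190,100,75,8,'t22.png')
"
```

```text
(no output)
```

View pics/s22.png

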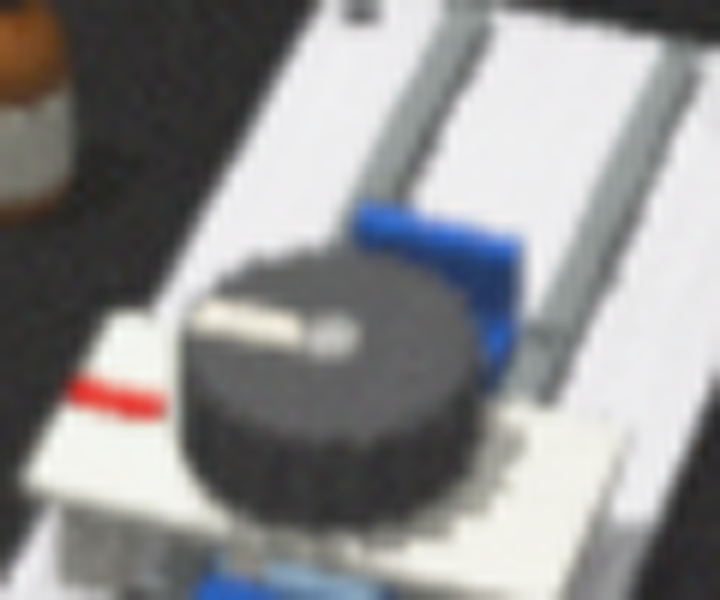

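View pics/t22.png

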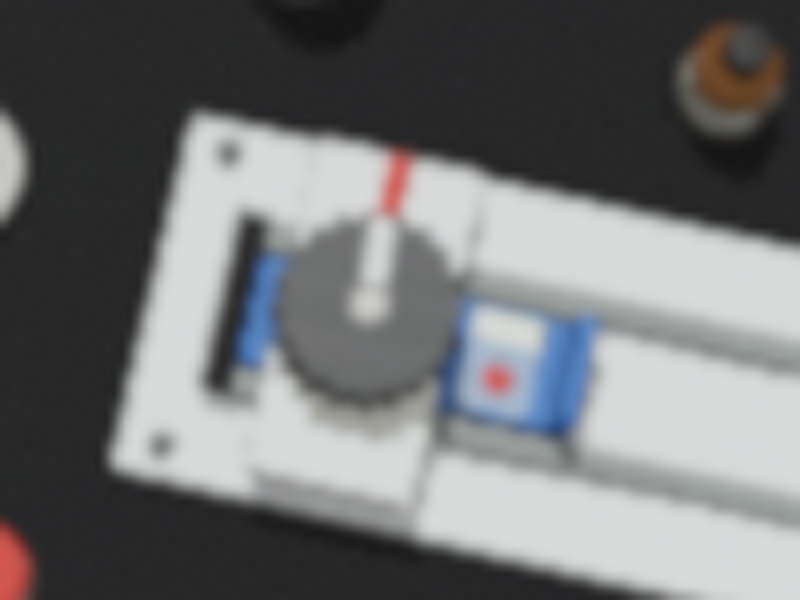

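View pics/t22full.png

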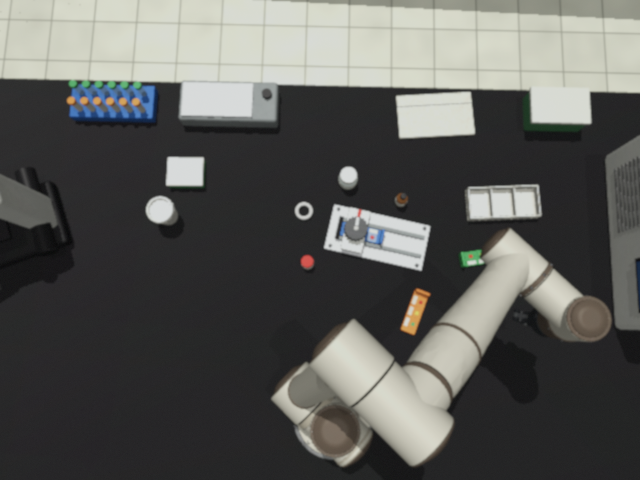

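```bash
cat > m2.py <<'E'
from h import *
from m import pca
im=cv2.imread('pics/t22full.png').astype(float); g=im.mean(2)
P=[];W=[]
for v in np.arange(214,232):
  for u in np.arange(350,364):
    d=w2d(onz('top',u,v,74)); w=g[v,u]-130
    if w>0 and 6<d[0]<31 and abs(d[1])<9: P.append(d);W.append(w)
print('mark',pca(P,W))
P=[];W=[]
for v in range(222,234):
  for u in range(350,362):
    d=w2d(onz('top',u,v,74)); w=g[v,u]-130
    if w>0 and np.hypot(*d)<7.5: P.append(d);W.append(w)
print('hub',pca(P,W))
print('tab outer',w2d(onz('top',310+597/8,190+320/8,46)),w2d(onz('top',310+575/8,190+432/8,46)))
print('front edge z24', w2d(onz('top',310+262/8,190+255/8,24)),w2d(onz('top',310+240/8,190+362/8,24)),'stop face top z28',w2d(onz('top',310+262/8,190+225/8,28)))
E
python3 m2.py
```

```text
(array([52.31, -2.66]), np.float64(-2.1), array([2.9, 6.2]))
(array([50.94,  1.23]), np.float64(-0.2), array([2.5, 6.9]))
mark (array([19.17,  2.01]), np.float64(2.7), array([3.4, 7.1]))
hub (array([1.35, 1.04]), np.float64(-42.2), array([3. , 3.3]))
tab outer [ 17.51730882 -78.48968678] [-22.5041419  -79.13566015]
front edge z24 [18.26639882 39.84662253] [-20.65063913  39.08902055] stop face top z28 [27.97647473 42.11854174]
```

```bash
python3 -c "
from bench import *
print(job_done())"
```

```text
the job is handed in; nothing more can be done
None
```

The job is handed in at about 22 s of the 72 s. The collar has been turned to its second meeting with the pointer, and the carrier has been pushed home against the end stop.

**What I did:** I rolled the shut fingertip about 1¼ times round the collar's rim. The white mark went from about 65° past the pointer, past it once, and stopped at it the second time. I then lifted clear, came down behind the tab and pushed the blue carrier under the bridge. It stopped with about 12 N of resistance where the end stop should be, and I withdrew the arm.

**Last checks:**
- **Collar:** in the top view the mark lies about 2.5–3° past the pointer (0.05 rad). The side view gave 1–5°, depending on how I measured it.
- **Carrier:** its front edge reads at dock y of about 39–40 mm and the tab's outer face at about −79 mm (nominal −80), so it is home.
- **Bench:** the bystanders look unmoved in the top view, and the arm is touching nothing.

**What disagreed:**
- **Fingertip height:** the fingertips turned out to be about 17 mm behind the reported tool point, not ahead of it. I found this by touching down on the bridge top, which briefly pressed it with about 36 N.
- **Collar position:** rim contacts put the collar's axis about 2 mm from my camera estimate along dock x. I corrected for this while rolling.

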